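Change over the bars in a hardfacing jig

ROBOT

A 6-joint arm with a two-finger parallel gripper is mounted at the origin on the work surface. World frame = base frame: x ahead of the robot, y to its left, z up, the work surface at z = 0. Lengths are in mm, angles in rad, forces in N, time in s.
With the tool pointing down it reaches from about 300 to 775 mm from the base axis. Payload 14.6 kg.
Tool frame: the origin (TCP) lies midway between the tips of the shut fingers; the grasp point (between the pads) lies 19 mm behind it (pinch_z is the distance from the TCP to the grasp point, in mm); z points along the fingers, y is the direction in which the jaws open and shut (so a half turn about z gives the same grasp; the last joint's range is limited). The gripper opens to 94 mm and grips with 3 to 60 N. Pads are 16 mm wide; open, the fingers measure 119 mm over their backs; the gripper's body (75 mm by 177 mm) begins 78 mm behind the grasp point.
Start: joints at [-1.221, 0.3, 1.521, -0, 1.321, -0.067], TCP at [222.652, -502.907, 205.446] pointing down, gripper open.
Joint ranges: [-3.03, 3.03], [-0.79, 2.21], [0.23, 2.52], [-1.04, 4.18], [0, 3.07], [-2.55, 2.55]. Speed limits (rad/s): [2.22, 2.22, 2.57, 3.14, 3.14, 3.14].

INTERFACE

Orientations are given as [roll, pitch, yaw] about the fixed x, y, z axes, in that order (R = Rz(yaw) Ry(pitch) Rx(roll)).
In Python, from cell import read_state, camera, sign_off, pinch_z gives the robot as it stands. The module is installed in compiled form; this text tells all that it offers.
- The arm moves only by the tool servo_tool, never from a script. Its argument "series" is a list of rows, each a list of 6 numbers: the shift along the tool's x, y, z in cm, then the turn, a rotation vector about the tool's x, y, z in rad. In form: [[tx, ty, tz, rx, ry, rz], ...]. A call has exactly 10 rows; each row is the pose to reach, as a shift and turn from the pose commanded when the call began, along the tool's axes at that moment; what a row does not reach only later rows make up. A row lasts 1/12 s, in which the tool goes at most 41.7 mm and 7.16 degrees, less where a joint would pass 70% of its speed; a pose out of reach is approached as far as the arm can. A call with a gripper value outside its range is refused whole. "gripper" is the finger opening in cm, from 0 to 9.4, set as the call begins (left out, the last holds). The fingers move at their own pace and stop on an object; "grip_force" is the grip in N (left out, the last holds). Time passes only in rows, so rows that repeat a pose let the fingers close, or fill a call up. It gives the time, the measured TCP pose, the force and the opening at its end, in the units of the state.
- read_state(): the state, without advancing time (a new reading comes with each control period).
- camera(name): name is "scene" or "top"; returns a dict with "pixels" (420x560x3 uint8, red, green, blue), "fx", "fy", "cx", "cy" (pixels), "k1" (the pictures are not rectified: a ray, as slopes to the right and down, at radius r is drawn at 1 + k1 r^2 times it, then the intrinsics apply), "pose" (4x4, takes a point from camera to world coordinates). Camera axes: x right, y down, z forward; pixel columns grow to the right and rows downward; lengths in mm; the calibration is good to about 2 mm. A picture is of the moment at which its call begins. There is no depth.
- sign_off(): hands the job in, once; it reports no verdict.
The state is a dict: "clock": time; "joints": joint angles; "qd": joint speeds; "effort": joint torques, N m; "eef_pos": TCP position; "eef_rot": TCP orientation; "wrist_force": force on the tool from outside, world axes, zero at the start; "moment": the same for the moment, N m; "finger_gap": finger opening in mm.
Only numpy, scipy, OpenCV 4.12 (cv2) and the standard library are available. Lean on these libraries where they do the work, as an engineer would, in place of code of your own. Each camera call takes 0.05 s, during which the arm holds its last target.

TASK

Change over the bars in the copper-nest welding jig: throw the knockout lever to push the finished bars (the ones with weld runs) up out of their grooves and put them in the steel tray, then lay every plain blank bar in a groove of its own and bring the lever back, so that the blanks lie flush at the bottom. Last, turn the turnbuckle (it has tommy bars for this) until both jaws are drawn fully in against the ends of the blanks. Leave the wire brush, hammer and tin where they are.

Things in the scene. Friction and masses are not known exactly. Their poses are not given: they have to be found in the camera images.
- jig: hardfacing jig bolted to the bench; holds square steel bars while a wear layer is welded on their tops. Steel base 235 x 330 x 12 mm with a grooved copper nest block, two jaws, a turnbuckle on its -y side, a knockout lever on its +y side. Origin on the bench under the middle of the block; x along the grooves, y across; yaw within 0.2 rad
- nest_top (a point): middle of the nest block's top face, 82 mm above the bench. Copper block 100 (x) x 146 (y) mm with three parallel grooves along jig x: 22 mm wide, 20 mm deep, 48 mm apart, open at both ends, lips rounded 2 mm
- groove1 (a point): middle of the floor of the groove at jig y = -48 mm (nearest the turnbuckle), 62 mm above the bench. Two knockout rods (10 mm thick) come up through each groove's floor, at x = -30 and +30 mm; the lever lifts all six together. Axes as the jig
- groove2 (a point): the same, middle groove (jig y = 0)
- groove3 (a point): the same, groove at jig y = +48 mm (nearest the lever)
- jaw_near_face (a point): middle of the face of the jaw at the nest's -x end, top at 82 mm like the block. Each jaw is a steel bar across the jig from y = -166 to +90 mm. The two faces, even about the nest's middle, are 128 mm apart fully open and 109.6 mm fully drawn in, so they close on the ends of 110 mm bars, pushing them to the middle
- jaw_far_face (a point): the same of the jaw at the +x end
- knockout_lever (a joint): angle of the knockout hand lever, rad: 0 = leaning 0.6 rad towards jig -x, rods level with the groove floors (start); 1.2 = leaning 0.6 rad towards jig +x, rods up 14 mm (in proportion). It swings in the jig's x-z plane between firm stops and stays where it is left, even with bars on the rods; push with 3 to 6 N at the knob
- lever_knob (a point): centre of the lever's black ball knob, 26 mm in diameter, on a steel arm 12 mm thick, 110 mm from the pivot, which is at jig (0, +104 mm), 22 mm above the bench; the knob's centre is 113 mm above the bench at either end of the swing, 132 mm when upright
- turnbuckle (a joint): rotation of the turnbuckle body, rad: 0 = jaws fully open, 9.7 = firm stop, jaws fully drawn in; starts at 0 to 1.8. Growing: the top of the body moves towards jig -y (away from the nest). Each jaw comes in 6 mm per turn. Friction (0.2 N m) holds it where it is left. At 0 one tommy bar stands straight up; at value v it leans v from upright towards jig -y, the others every 90 degrees
- turnbuckle_centre (a point): middle of the turnbuckle body, at jig (0, -146 mm), 74 mm above the bench; axes as the jig. Dark hexagon sleeve 68 mm long, 32 mm thick, axis along jig x, on a threaded rod from each jaw; its 40 mm collar (22 mm wide) carries four round tommy bars 10 mm thick, 90 degrees apart, reaching 52 mm from the axis; follow a bar's arc when pushing it, or it can bind
- tray: fixed sheet-steel tray for finished bars, outside 200 (x) x 190 (y) x 34 mm high, walls and floor 3 mm, open top; origin under its centre on the bench, axes along its sides
- blank_plate: plywood board 200 x 175 x 4 mm fixed on the bench, on which the blanks wait; origin under its centre
- blank1_centre (a point): centre of blank 1: plain square steel bar 110 x 20 x 20 mm, 0.34 kg, smooth on all sides, its x axis along its length; lies on the plywood board. Two or three of the three blanks are present
- done1_centre (a point): centre of finished bar 1: the same 110 x 20 x 20 mm bar (0.34 kg) with two dark rough weld runs 2 mm high along its top face (z up), x axis along its length. At the start it is sunk in groove 1, flush with the block's top, too deep to be gripped until the rods lift it 14 mm. Two or three of the three are present
- blank2_centre (a point): centre of blank 2: plain square steel bar 110 x 20 x 20 mm, 0.34 kg, smooth on all sides, its x axis along its length; lies on the plywood board. Two or three of the three blanks are present
- done2_centre (a point): centre of finished bar 2: the same 110 x 20 x 20 mm bar (0.34 kg) with two dark rough weld runs 2 mm high along its top face (z up), x axis along its length. At the start it is sunk in groove 2, flush with the block's top, too deep to be gripped until the rods lift it 14 mm. Two or three of the three are present
- blank3_centre (a point): centre of blank 3: plain square steel bar 110 x 20 x 20 mm, 0.34 kg, smooth on all sides, its x axis along its length; lies on the plywood board. Two or three of the three blanks are present
- done3_centre (a point): centre of finished bar 3: the same 110 x 20 x 20 mm bar (0.34 kg) with two dark rough weld runs 2 mm high along its top face (z up), x axis along its length. At the start it is sunk in groove 3, flush with the block's top, too deep to be gripped until the rods lift it 14 mm. Two or three of the three are present
- wire_brush: wire brush with wooden back, 250 mm long, lying on its side on the bench beyond the jig; leave alone
- chipping_hammer: chipping hammer 240 mm long lying on the bench beyond the jig; leave alone
- paste_tin: bare tin, 72 mm across, 70 mm high, standing to the left; leave alone

How it is judged:
By the outcome, as a careful person would: the job done as asked, in the order asked, and still so for the second after the job is handed in, with the robot touching nothing.
Of done1, done2, done3 only 2 to 3 are there at a start; the rules pass over those that are not, and their reading is None.
Of blank1, blank2, blank3 only 2 to 3 are there at a start; the rules pass over those that are not, and their reading is None.
At some moment in a run one of blank1, blank2, blank3 may be knocked a few centimetres aside while the robot is not near it.
Once in a run the grip may slacken for a moment while it holds something.
It also fails if it takes over 200 s, if anything falls off the work surface, if the arm or the gripper's body presses on something with over 40 N, if the wrist force passes 120 N, or if a joint passes its speed limit or range.

## Working session

There is one attempt and no reset: what is moved stays moved. The work goes in short steps, Python scripts to look and compute and a tool call to move; the robot and the scene stay as the last step left them, time stands still between calls to the robot, and variables do not carry over. Pictures are saved under pics/ and viewed, and the job is handed in when it is done.

Besides the shell and the picture viewer there is one more tool, called after "Call:" by a JSON object that holds its "op" and its "data", one argument or row to a line. servo_tool: Moves the arm, as the interface text tells. Its arguments: {"type":"object","properties":{"series":{"type":"array"},"gripper":{"type":"number"},"grip_force":{"type":"number"}},"required":["series"]}

```bash
ls; mkdir -p pics; python3 - <<'E'
from cell import read_state, camera, pinch_z
import cv2
s=read_state();print(s);print(pinch_z)
for n in("scene","top"):
    c=camera(n);cv2.imwrite(f"pics/{n}0.png",c["pixels"][:,:,::-1]);print({k:v for k,v in c.items() if k!="pixels"})
E
```

```text
pics
{'clock': 0.0, 'joints': array([-1.22063092e+00,  3.00459170e-01,  1.52156476e+00,  2.68896031e-05,
        1.32071780e+00, -6.65773016e-02]), 'qd': array([ 0.00074947, -0.0012053 ,  0.00024088,  0.00154352,  0.00027774,
        0.00080416]), 'effort': array([ 5.93475361e-04, -5.31803620e+01, -3.52735698e+01,  7.08882906e-02,
        2.44696724e-02, -6.50537595e-05]), 'eef_pos': array([ 222.55689974, -502.67484024,  204.89978281]), 'eef_rot': array([-3.14044785e+00, -1.02434104e-04,  4.16735978e-01]), 'wrist_force': array([0.27379434, 0.16539726, 0.2393683 ]), 'moment': array([-0.04204475,  0.00676246, -0.00882177]), 'finger_gap': 94.21331931626777}
18.8
{'fx': 522.8189071628203, 'fy': 522.8189071628203, 'cx': 280.90749534592607, 'cy': 205.3187932533274, 'k1': -0.03070597515868963, 'pose': array([[ 6.49992465e-01,  6.46049154e-01, -4.00162825e-01,
         1.18288264e+03],
       [ 7.59929727e-01, -5.49747227e-01,  3.46820986e-01,
        -5.27621042e+02],
       [ 4.07500096e-03, -5.29526654e-01, -8.48283512e-01,
         1.35964375e+03],
       [ 0.00000000e+00,  0.00000000e+00,  0.00000000e+00,
         1.00000000e+00]])}
{'fx': 397.4233659790116, 'fy': 397.4233659790116, 'cx': 281.4306797554312, 'cy': 213.75215599223645, 'k1': 0.014333126626735698, 'pose': array([[-2.09382967e-02, -9.90065538e-01,  1.39038907e-01,
         4.47626748e+02],
       [-9.99777710e-01,  2.03906733e-02, -5.36209183e-03,
         1.71989467e+01],
       [ 2.47372540e-03, -1.39120273e-01, -9.90272402e-01,
         1.08251899e+03],
       [ 0.00000000e+00,  0.00000000e+00,  0.00000000e+00,
         1.00000000e+00]])}
```

View pics/scene0.png

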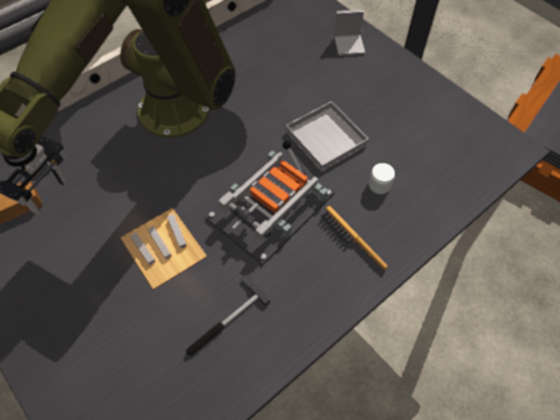

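View pics/top0.png

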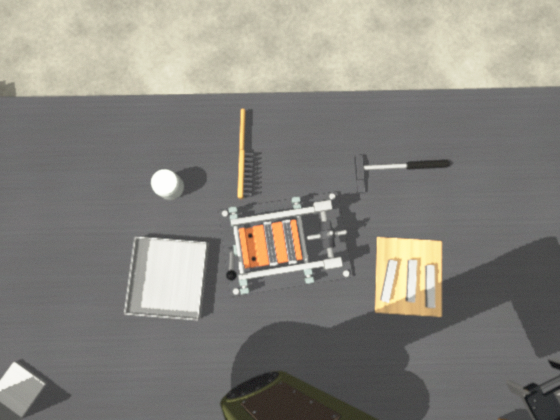

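```bash
cat > h.py <<'E'
import numpy as np, cv2
from cell import read_state, camera
def K(c): return np.array([[c["fx"],0,c["cx"]],[0,c["fy"],c["cy"]],[0,0,1]])
def D(c): return np.array([c["k1"],0,0,0,0.])
def ray(c,uv):
    uv=np.atleast_2d(np.asarray(uv,float))
    n=cv2.undistortPoints(uv[:,None],K(c),D(c))[:,0]
    d=np.c_[n,np.ones(len(n))]@c["pose"][:3,:3].T
    return c["pose"][:3,3],d
def onz(c,uv,z):
    o,d=ray(c,uv); t=(z-o[2])/d[:,2]; return o+t[:,None]*d
def proj(c,p):
    T=np.linalg.inv(c["pose"]); r,_=cv2.Rodrigues(T[:3,:3])
    return cv2.projectPoints(np.atleast_2d(np.asarray(p,float)),r,T[:3,3],K(c),D(c))[0][:,0]
def crop(c,x0,y0,x1,y1,s,name):
    im=cv2.resize(c["pixels"][y0:y1,x0:x1,::-1],None,fx=s,fy=s,interpolation=cv2.INTER_CUBIC)
    cv2.imwrite("pics/"+name,im)
E
python3 - <<'E'
from h import *
c=camera("top");crop(c,215,185,365,300,5,"tj.png");crop(c,370,230,450,325,6,"tb.png")
np.save("top0.npy",c["pixels"])
c=camera("scene");crop(c,195,145,345,270,5,"sj.png")
E
```

```text
(no output)
```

View pics/tj.png

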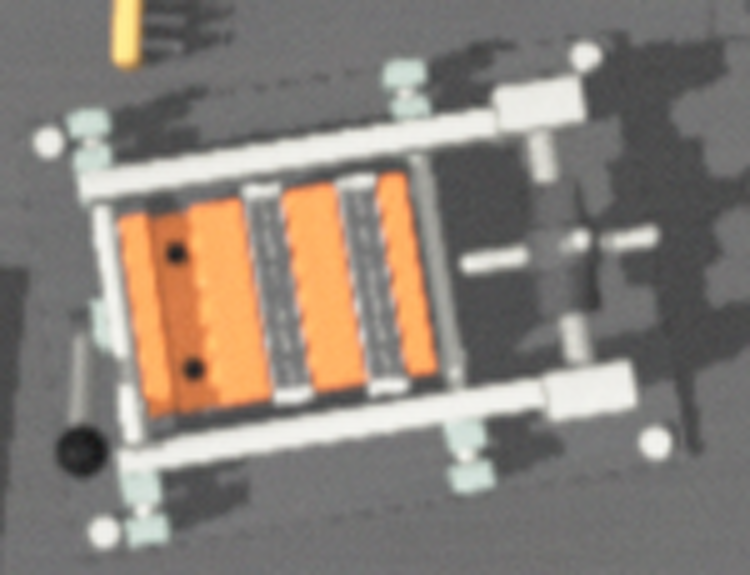

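View pics/tb.png

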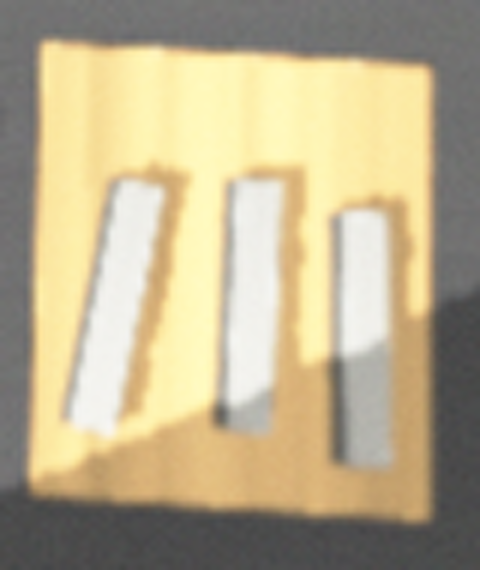

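View pics/sj.png

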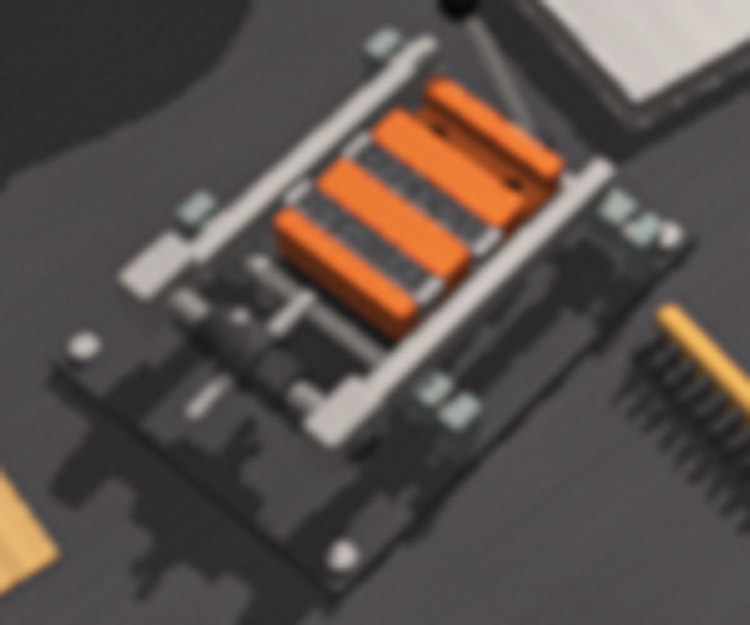

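```bash
cat > meas.py <<'E'
from h import *
def rectz(c,mask,z):
    cn,_=cv2.findContours(mask.astype(np.uint8),cv2.RETR_EXTERNAL,cv2.CHAIN_APPROX_NONE)
    k=max(cn,key=cv2.contourArea)[:,0].astype(float)
    p=onz(c,k,z)[:,:2]
    (cx,cy),(w,h),a=cv2.minAreaRect(p.astype(np.float32))
    return cx,cy,w,h,a
def block(c,vmin):
    hsv=cv2.cvtColor(c["pixels"],cv2.COLOR_RGB2HSV)
    m=(hsv[...,0]<14)&(hsv[...,1]>120)&(hsv[...,2]>vmin)
    m=m.astype(np.uint8); m[:140]=0;m[290:]=0;m[:,:200]=0;m[:,340:]=0
    m=cv2.morphologyEx(m,cv2.MORPH_CLOSE,np.ones((15,15)))
    return m
if __name__=="__main__":
    for n,v in(("top",200),("scene",190)):
        c=camera(n); m=block(c,v); print(n,m.sum(),rectz(c,m,82))
        hsv=cv2.cvtColor(c["pixels"],cv2.COLOR_RGB2HSV)
        px=np.array([[283,254] if n=="top" else [270,190]])[0]
        print(hsv[235:262:4,236:300:8].tolist() if n=="top" else hsv[160:212:6,250:306:8].tolist())
E
python3 meas.py
```

```text
top 2283 (513.408203125, 42.66797637939453, 101.38174438476562, 145.6139373779297, 7.851376056671143)
[[[25, 6, 236], [14, 159, 250], [10, 160, 155], [15, 154, 254], [30, 6, 137], [15, 152, 253], [10, 86, 208], [10, 129, 205]], [[26, 8, 238], [14, 153, 253], [11, 172, 211], [15, 152, 254], [45, 4, 125], [15, 155, 253], [10, 119, 228], [8, 32, 183]], [[30, 6, 229], [15, 151, 253], [11, 171, 215], [15, 154, 253], [60, 2, 122], [16, 155, 254], [13, 154, 249], [8, 31, 147]], [[48, 6, 225], [15, 154, 253], [11, 169, 214], [15, 154, 254], [7, 16, 142], [13, 158, 251], [14, 151, 252], [30, 2, 121]], [[60, 7, 226], [15, 155, 253], [11, 174, 214], [16, 152, 253], [11, 25, 163], [14, 133, 252], [15, 156, 253], [50, 6, 132]], [[68, 13, 152], [15, 154, 254], [11, 167, 202], [15, 150, 254], [11, 80, 204], [10, 127, 203], [15, 154, 253], [45, 4, 130]], [[90, 2, 116], [13, 150, 251], [10, 117, 83], [16, 154, 254], [8, 117, 215], [10, 45, 181], [16, 152, 253], [38, 7, 142]]]
scene 1234 (517.0073852539062, 40.8164176940918, 99.24872589111328, 145.70364379882812, 7.79116153717041)
[[[170, 10, 78], [16
[... 231 characters left out ...]
128], [12, 199, 235], [10, 200, 180], [9, 199, 96], [11, 179, 239]], [[10, 16, 147], [0, 4, 71], [9, 165, 188], [150, 9, 83], [12, 197, 236], [11, 200, 212], [9, 196, 100]], [[10, 14, 107], [174, 16, 81], [12, 198, 235], [9, 154, 197], [150, 10, 77], [12, 195, 239], [11, 198, 215]], [[8, 171, 137], [8, 132, 178], [170, 9, 83], [12, 197, 236], [10, 158, 208], [150, 6, 80], [7, 106, 99]], [[168, 21, 60], [10, 202, 150], [8, 138, 176], [165, 6, 86], [12, 195, 238], [7, 24, 94], [12, 13, 191]], [[9, 17, 108], [0, 46, 39], [10, 202, 154], [9, 133, 180], [9, 17, 149], [11, 14, 203], [165, 9, 54]], [[15, 15, 136], [11, 19, 110], [7, 66, 35], [9, 201, 141], [6, 14, 178], [10, 12, 64], [150, 8, 61]]]
```

```bash
sed -i 's/hsv\[...,0\]<14/hsv[...,0]<19/' meas.py; cat > m2.py <<'E'
from meas import *
def blanks(c,z=24):
    hsv=cv2.cvtColor(c["pixels"],cv2.COLOR_RGB2HSV)
    b=((hsv[...,0]>10)&(hsv[...,0]<28)&(hsv[...,1]>60)&(hsv[...,2]>90)).astype(np.uint8)
    b=cv2.morphologyEx(b,cv2.MORPH_OPEN,np.ones((3,3)))
    return hsv,b
if __name__=="__main__":
    for n,v in(("top",225),("scene",215)):
        c=camera(n); m=block(c,v); print(n,m.sum(),np.round(rectz(c,m,82),2))
        hsv=cv2.cvtColor(c["pixels"],cv2.COLOR_RGB2HSV)
        # blanks: low saturation inside the plywood hull
        pc=proj(c,[[ 480,-265,4]])[0]
        b=((hsv[...,0]>8)&(hsv[...,0]<28)&(hsv[...,1]>60)&(hsv[...,2]>60)).astype(np.uint8)
        cn,_=cv2.findContours(b,cv2.RETR_EXTERNAL,cv2.CHAIN_APPROX_NONE)
        k=[q for q in cn if cv2.contourArea(q)>1500]
        for q in k:
            hull=np.zeros_like(b);cv2.fillConvexPoly(hull,cv2.convexHull(q),1)
            r=cv2.minAreaRect(onz(c,q[:,0],4)[:,:2].astype(np.float32));print("hull",r)
            w=(hull>0)&(hsv[...,1]<(32 if n=="top" else 45))&(hsv[...,2]>(110 if n=="top" else 90))
            nb,lab,st,_=cv2.connectedComponentsWithStats(w.astype(np.uint8))
            for i in range(1,nb):
                if st[i,4]>150:
                    mm=(lab==i); print(st[i,4],np.round(rectz(c,mm,24),2))
E
python3 m2.py
```

```text
top 2228 [513.69  42.49  99.83 144.43   8.09]
hull ((423.82354736328125, -325.0667419433594), (179.44126892089844, 204.61244201660156), 85.42896270751953)
338 [ 414.27 -265.8    21.42  107.83   74.83]
340 [ 413.33 -325.3    21.66  106.84   83.53]
324 [ 398.76 -373.63   20.89  106.39   85.81]
scene 1204 [517.13  40.51  94.63 142.21   8.04]
hull ((426.88983154296875, -327.67852783203125), (181.85240173339844, 208.6361083984375), 85.29488372802734)
196 [ 418.24 -270.7    17.98  109.07   75.36]
196 [ 418.16 -330.62   17.27  109.5    82.99]
200 [ 402.86 -378.33   17.81  109.51   85.7 ]
hull ((769.0266723632812, 1053.3343505859375), (88.97642517089844, 449.2794494628906), 11.471123695373535)
```

```bash
cat > m3.py <<'E'
from meas import *
a=0.1387;C=np.array([515.3,41.6]);R=np.array([[np.cos(a),-np.sin(a)],[np.sin(a),np.cos(a)]])
for n in("top","scene"):
    c=camera(n)
    P=C+R@[-62.1,104]; p=proj(c,[[P[0],P[1],113]])[0]
    g=c["pixels"].max(2); x,y=np.round(p).astype(int)
    w=g[y-9:y+10,x-9:x+10]; m=(w<35).astype(np.uint8)
    nb,l,st,ce=cv2.connectedComponentsWithStats(m); i=1+np.argmax(st[1:,4])
    q=ce[i]+[x-9,y-9]; print(n,p,q,st[i],onz(c,q,113), (onz(c,q,113)[0,:2]-C)@R)
    # tray
    hsv=cv2.cvtColor(c["pixels"],cv2.COLOR_RGB2HSV)
    crop(c,*((110,220,250,335) if n=="top" else (270,90,390,180)),5,f"tray_{n}.png")
E
python3 m3.py
```

```text
top [231.21546719 274.09752469] [233.4 274. ] [ 9  7  5  6 10] [[439.53696847 130.75504186 113.        ]] [-62.70925204  98.77351944]
scene [286.17923218 144.3229914 ] [286.4375 144.5625] [ 6  6  8  8 48] [[440.62397173 136.00791975 113.        ]] [-60.90644735 103.82566726]
```

View pics/tray_top.png

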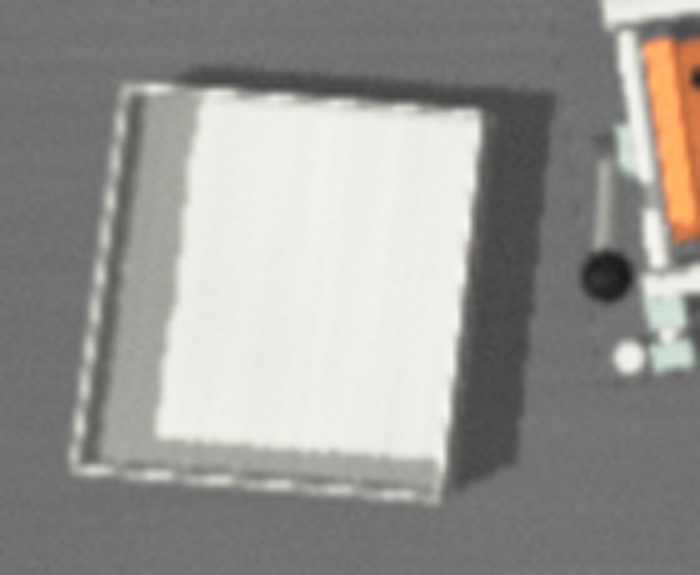

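```bash
python3 - <<'E'
from h import *
c=camera("top")
k=np.array([[127,88],[488,112],[440,498],[73,468]])/5+[110,220]
p=onz(c,k,34);print(p.round(1),p.mean(0).round(1))
s=read_state();print(s["clock"],s["eef_pos"],s["eef_rot"])
E
```

```text
[[539.3 397.5  34. ]
 [522.6 207.6  34. ]
 [325.4 231.   34. ]
 [344.7 418.8  34. ]] [433.  313.7  34. ]
0.55 [ 222.66202158 -502.88608632  205.41911197] [-3.14152482e+00 -5.48354586e-06  4.16820971e-01]
```

```bash
cat > go.py <<'E'
import sys
from h import *
a=0.1387;C=np.array([515.3,41.6]);Rj=np.array([[np.cos(a),-np.sin(a)],[np.sin(a),np.cos(a)]])
def jw(x,y): return C+Rj@[x,y]
def shift(t,yaw,base=None):
    s=read_state()
    p,ps=(s["eef_pos"],s["eef_rot"][2]) if base is None else (np.array(base[:3]),base[3])
    d=np.array(t,float)-p
    return [round((np.cos(ps)*d[0]+np.sin(ps)*d[1])/10,2),round((np.sin(ps)*d[0]-np.cos(ps)*d[1])/10,2),round(-d[2]/10,2),0,0,round(-(yaw-ps),4)]
if __name__=="__main__":
    s=read_state();print("clk",round(s["clock"],2),s["eef_pos"].round(1),s["eef_rot"].round(3),"F",s["wrist_force"].round(1),"gap",round(s["finger_gap"],1))
    A=sys.argv[1:]
    # chain of targets: w|j x y z yaw
    base=None
    for i in range(0,len(A),5):
        k,x,y,z,yw=A[i],*map(float,A[i+1:i+5])
        if k=="j": x,y=jw(x,y);yw+=a
        print([round(x,1),round(y,1),z,round(yw,3)],shift([x,y,z],yw,base)); base=[x,y,z,yw]
E
python3 go.py j -98 104 200 0 j -98 104 106 0
```

```text
clk 0.55 [ 222.7 -502.9  205.4] [-3.142 -0.     0.417] F [ 0.2 -1.2 -0.3] gap 94.3
[np.float64(403.9), np.float64(131.1), 200.0, 0.139] [np.float64(42.23), np.float64(-50.63), np.float64(0.54), 0, 0, np.float64(0.2781)]
[np.float64(403.9), np.float64(131.1), 106.0, 0.139] [np.float64(0.0), np.float64(0.0), np.float64(9.4), 0, 0, -0.0]
```

Call:
{"op": "servo_tool", "data": {
  "series": [
    [2, -2.4, 0, 0, 0, 0.02],
    [5, -6, 0.1, 0, 0, 0.05],
    [8, -9.6, 0.1, 0, 0, 0.08],
    [11, -13.2, 0.1, 0, 0, 0.11],
    [14, -16.8, 0.2, 0, 0, 0.14],
    [17, -20.4, 0.2, 0, 0, 0.17],
    [20, -24, 0.2, 0, 0, 0.2],
    [23, -27.6, 0.3, 0, 0, 0.23],
    [26, -31.2, 0.3, 0, 0, 0.26],
    [28, -33.6, 0.3, 0, 0, 0.278]
  ],
  "gripper": 0,
  "grip_force": 20
}}

```text
clock: 1.38
eef_pos: [334.1, -110.4, 202.8]
eef_rot: [3.141, -0.001, 0.137]
wrist_force: [2.1, -0.6, 0.0]
finger_gap: 30.7
```

```bash
python3 go.py j -98 104 180 0 j -98 104 106 0
```

```text
clk 1.38 [ 334.1 -110.4  202.8] [ 3.141e+00 -1.000e-03  1.370e-01] F [ 2.1 -0.6  0. ] gap 30.7
[np.float64(403.9), np.float64(131.1), 180.0, 0.139] [np.float64(10.2), np.float64(-22.97), np.float64(2.28), 0, 0, np.float64(-0.0021)]
[np.float64(403.9), np.float64(131.1), 106.0, 0.139] [np.float64(0.0), np.float64(0.0), np.float64(7.4), 0, 0, -0.0]
```

Call:
{"op": "servo_tool", "data": {
  "series": [
    [1.7, -3.8, 0.4, 0, 0, 0],
    [3.4, -7.6, 0.8, 0, 0, 0],
    [5.1, -11.4, 1.2, 0, 0, 0],
    [6.8, -15.2, 1.6, 0, 0, 0],
    [8.5, -19, 2, 0, 0, 0],
    [10.2, -22.9, 2.3, 0, 0, 0],
    [10.2, -22.97, 4.5, 0, 0, 0],
    [10.2, -22.97, 7, 0, 0, 0],
    [10.2, -22.97, 9.6, 0, 0, 0],
    [10.2, -22.97, 9.6, 0, 0, 0]
  ]
}}

```text
clock: 2.22
eef_pos: [401.2, 129.1, 102.9]
eef_rot: [3.141, 0.006, 0.139]
wrist_force: [0.1, -0.3, -0.9]
finger_gap: 0.4
```

```bash
python3 go.py j -80 104 106 0 j 42 104 106 0; python3 - <<'E'
from h import *
c=camera("top");crop(c,200,215,290,300,7,"k1.png")
c=camera("scene");crop(c,240,100,330,180,7,"k1s.png")
E
```

```text
clk 2.22 [401.2 129.1 102.9] [3.141 0.006 0.139] F [ 0.1 -0.3 -0.9] gap 0.4
[np.float64(421.7), np.float64(133.5), 106.0, 0.139] [np.float64(2.09), np.float64(-0.15), np.float64(-0.31), 0, 0, np.float64(0.0007)]
[np.float64(542.5), np.float64(150.4), 106.0, 0.139] [np.float64(12.2), np.float64(0.0), np.float64(-0.0), 0, 0, -0.0]
```

View pics/k1.png

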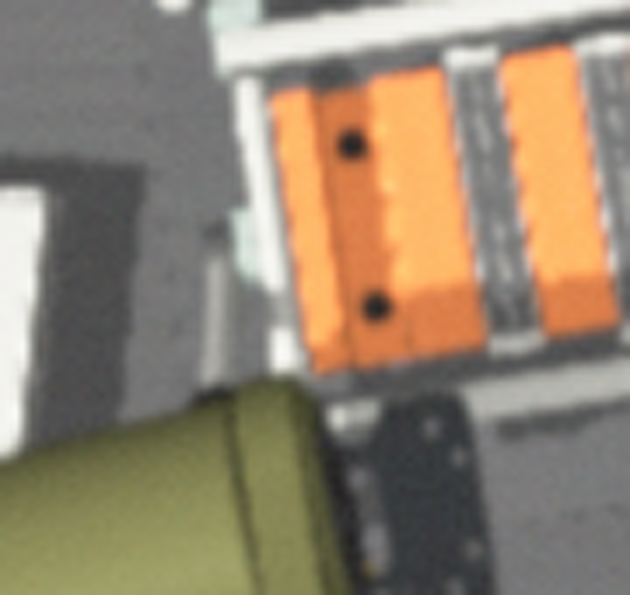

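View pics/k1s.png

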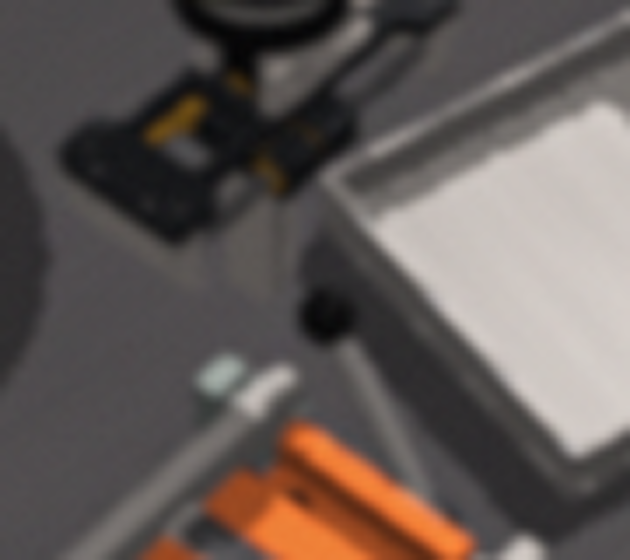

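Call:
{"op": "servo_tool", "data": {
  "series": [
    [1, 0, 0, 0, 0, 0],
    [2, 0, 0, 0, 0, 0],
    [3.2, 0, 0, 0, 0, 0],
    [4.4, 0, 0, 0, 0, 0],
    [5.6, 0, 0, 0, 0, 0],
    [6.8, 0, 0, 0, 0, 0],
    [8, 0, 0, 0, 0, 0],
    [9.2, 0, 0, 0, 0, 0],
    [10.4, 0, 0, 0, 0, 0],
    [11.4, 0, 0, 0, 0, 0]
  ]
}}

```text
clock: 3.15
eef_pos: [517.2, 145.0, 107.6]
eef_rot: [-3.141, 0.0, 0.138]
wrist_force: [-6.3, 0.7, -4.8]
finger_gap: 0.3
```

```bash
python3 go.py j 42 104 106 0
```

```text
clk 3.15 [517.2 145.  107.6] [-3.141  0.     0.138] F [-6.3  0.7 -4.8] gap 0.3
[np.float64(542.5), np.float64(150.4), 106.0, 0.139] [np.float64(2.58), np.float64(-0.18), np.float64(0.16), 0, 0, np.float64(-0.0003)]
```

Call:
{"op": "servo_tool", "data": {
  "series": [
    [0.5, 0, 0, 0, 0, 0],
    [1, 0, 0, 0, 0, 0],
    [1.4, 0, 0, 0, 0, 0],
    [1.8, 0, 0, 0, 0, 0],
    [2.1, 0, 0, 0, 0, 0],
    [2.3, 0, 0, 0, 0, 0],
    [2.4, 0, 0, 0, 0, 0],
    [2.5, 0, 0, 0, 0, 0],
    [2.6, 0, 0, 0, 0, 0],
    [2.6, 0, 0, 0, 0, 0]
  ]
}}

```text
clock: 3.98
eef_pos: [539.8, 148.3, 106.4]
eef_rot: [3.141, 0.007, 0.139]
wrist_force: [-19.9, -1.8, 0.0]
finger_gap: 0.5
```

```bash
python3 go.py j 42 104 106 0
```

```text
clk 3.98 [539.8 148.3 106.4] [3.141 0.007 0.139] F [-19.9  -1.8   0. ] gap 0.5
[np.float64(542.5), np.float64(150.4), 106.0, 0.139] [np.float64(0.3), np.float64(-0.17), np.float64(0.04), 0, 0, np.float64(0.0)]
```

Call:
{"op": "servo_tool", "data": {
  "series": [
    [-1, 0, 0, 0, 0, 0],
    [-3, 0, 0, 0, 0, 0],
    [-4, 0, -2, 0, 0, 0],
    [-5, -2, -5, 0, 0, 0],
    [-7, -5, -8, 0, 0, 0],
    [-9, -8, -9, 0, 0, 0],
    [-11, -11, -9, 0, 0, 0],
    [-13, -14, -9, 0, 0, 0],
    [-14, -16, -9, 0, 0, 0],
    [-14, -17, -9, 0, 0, 0]
  ],
  "gripper": 4
}}

```text
clock: 4.82
eef_pos: [378.7, 299.8, 198.5]
eef_rot: [-3.14, -0.003, 0.141]
wrist_force: [0.0, -0.7, -0.8]
finger_gap: 40.2
```

```bash
python3 - <<'E'
from h import *
c=camera("top");crop(c,215,185,365,300,5,"t2.png")
c=camera("scene");crop(c,195,130,345,255,5,"s2.png")
E
python3 go.py; python3 m2.py
```

```text
clk 4.92 [380.3 298.9 197.7] [-3.141e+00 -2.000e-03  1.410e-01] F [ 0.8 -1.2 -0. ] gap 39.9
top 829 [529.84  62.79  62.15 109.31   8.09]
hull ((423.98114013671875, -325.0309143066406), (178.84744262695312, 204.53945922851562), 85.12918853759766)
309 [ 414.04 -265.4    20.35  104.64   74.58]
318 [ 412.08 -324.82   20.48  104.22   83.32]
323 [ 397.62 -372.28   20.74  103.57   87.17]
scene 381 [533.91  63.02  55.1  102.3    7.84]
hull ((426.8125915527344, -327.51690673828125), (181.46438598632812, 208.26983642578125), 85.26467895507812)
169 [ 418.36 -270.53   16.17  105.23   74.52]
180 [ 417.44 -330.3    15.82  107.91   83.5 ]
187 [ 401.7  -378.48   16.04  107.19   86.42]
hull ((768.6080932617188, 1053.1695556640625), (88.13749694824219, 449.4449462890625), 11.484161376953125)
```

View pics/t2.png

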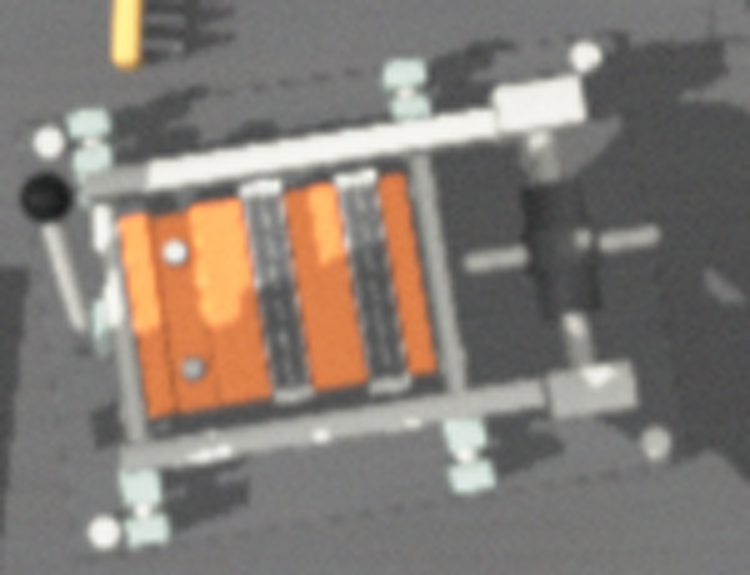

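View pics/s2.png

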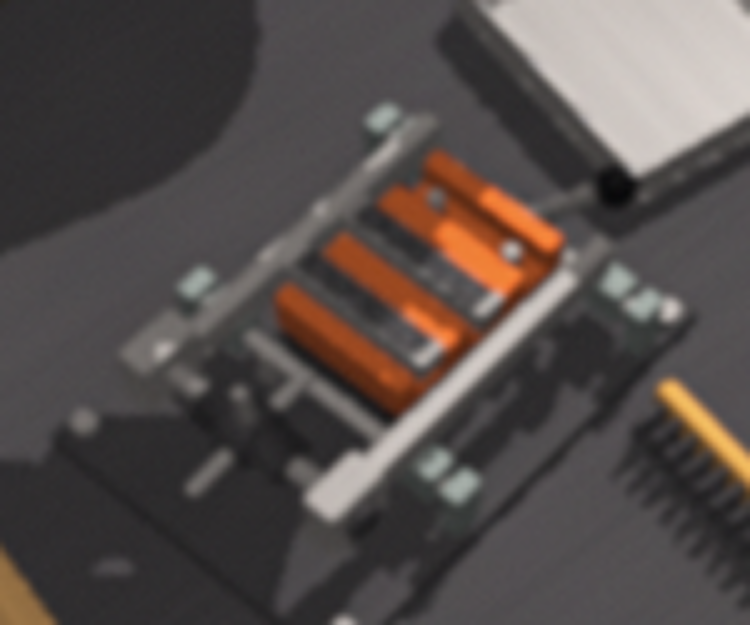

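```bash
python3 go.py j 0 0 140 0 j 0 0 85.5 0
```

```text
clk 5.02 [380.8 297.2 197. ] [-3.141e+00 -1.000e-03  1.380e-01] F [-0.2 -0.1 -0. ] gap 40.0
[np.float64(515.3), np.float64(41.6), 140.0, 0.139] [np.float64(9.79), np.float64(27.18), np.float64(5.7), 0, 0, np.float64(-0.0002)]
[np.float64(515.3), np.float64(41.6), 85.5, 0.139] [np.float64(0.0), np.float64(0.0), np.float64(5.45), 0, 0, -0.0]
```

Call:
{"op": "servo_tool", "data": {
  "series": [
    [1.2, 3.2, 0, 0, 0, 0],
    [2.4, 6.6, 0.2, 0, 0, 0],
    [3.7, 10.2, 0.5, 0, 0, 0],
    [5, 13.8, 1, 0, 0, 0],
    [6.2, 17.2, 2, 0, 0, 0],
    [7.4, 20.6, 3, 0, 0, 0],
    [8.6, 24, 4, 0, 0, 0],
    [9.4, 26.2, 5, 0, 0, 0],
    [9.8, 27.2, 5.7, 0, 0, 0],
    [9.8, 27.2, 5.7, 0, 0, 0]
  ]
}}

```text
clock: 5.85
eef_pos: [514.7, 39.2, 138.1]
eef_rot: [-3.141, 0.002, 0.135]
wrist_force: [-0.5, 0.7, 0.3]
finger_gap: 39.9
```

```bash
python3 go.py j 0 0 85.5 0;python3 - <<'E'
from h import *
c=camera("scene");crop(c,195,110,345,235,5,"s3.png")
E
```

```text
clk 5.85 [514.7  39.2 138.1] [-3.141e+00  2.000e-03  1.350e-01] F [-0.5  0.7  0.3] gap 39.9
[np.float64(515.3), np.float64(41.6), 85.5, 0.139] [np.float64(0.09), np.float64(-0.23), np.float64(5.26), 0, 0, np.float64(-0.0038)]
```

View pics/s3.png

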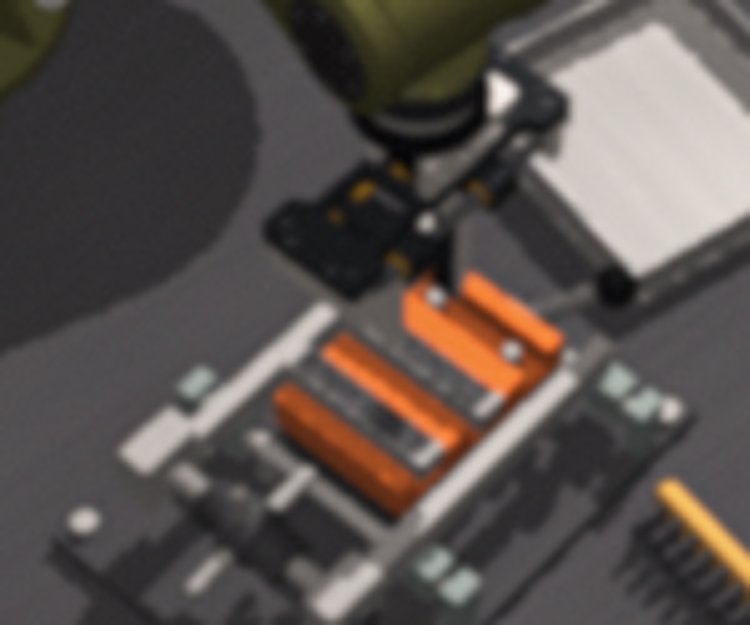

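```bash
python3 go.py j 0 0 85.5 0
```

```text
clk 5.9 [514.4  40.8 139. ] [-3.141e+00  1.000e-03  1.360e-01] F [ 0.1 -0.2  0.4] gap 40.0
[np.float64(515.3), np.float64(41.6), 85.5, 0.139] [np.float64(0.1), np.float64(-0.07), np.float64(5.35), 0, 0, np.float64(-0.0026)]
```

Call:
{"op": "servo_tool", "data": {
  "series": [
    [0, -0.03, 0.8, 0, 0, 0],
    [0, -0.03, 1.8, 0, 0, 0],
    [0, -0.03, 2.8, 0, 0, 0],
    [0, -0.03, 3.8, 0, 0, 0],
    [0, -0.03, 4.6, 0, 0, 0],
    [0, -0.03, 5.2, 0, 0, -0.002],
    [0, -0.03, 5.4, 0, 0, -0.002],
    [0, -0.03, 5.4, 0, 0, -0.002],
    [0, -0.03, 5.4, 0, 0, -0.002],
    [0, -0.03, 5.4, 0, 0, -0.002]
  ]
}}

```text
clock: 6.73
eef_pos: [514.8, 42.2, 86.0]
eef_rot: [3.142, -0.001, 0.141]
wrist_force: [0.2, -0.1, -0.5]
finger_gap: 40.0
```

```bash
python3 go.py j 0 0 85.5 0;python3 - <<'E'
from h import *
c=camera("scene");crop(c,195,110,345,235,5,"s4.png")
E
```

```text
clk 6.73 [514.8  42.2  86. ] [ 3.142e+00 -1.000e-03  1.410e-01] F [ 0.2 -0.1 -0.5] gap 40.0
[np.float64(515.3), np.float64(41.6), 85.5, 0.139] [np.float64(0.05), np.float64(0.06), np.float64(0.05), 0, 0, np.float64(0.0021)]
```

View pics/s4.png

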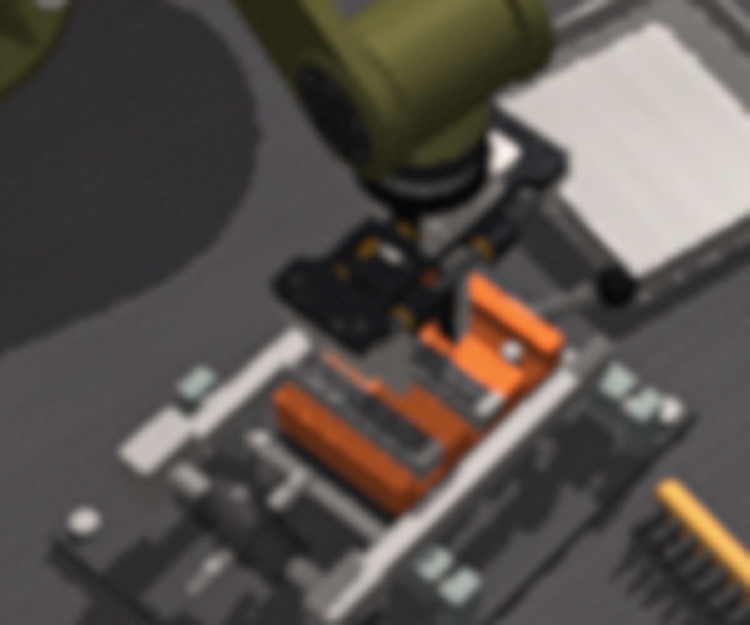

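Call:
{"op": "servo_tool", "data": {
  "series": [
    [0, 0, 0, 0, 0, 0],
    [0, 0, 0, 0, 0, 0],
    [0, 0, 0, 0, 0, 0],
    [0, 0, 0, 0, 0, 0],
    [0, 0, 0, 0, 0, 0],
    [0, 0, 0, 0, 0, 0],
    [0, 0, 0, 0, 0, 0],
    [0, 0, 0, 0, 0, 0],
    [0, 0, 0, 0, 0, 0],
    [0, 0, 0, 0, 0, 0]
  ],
  "gripper": 1,
  "grip_force": 30
}}

```text
clock: 7.62
eef_pos: [514.6, 42.1, 85.7]
eef_rot: [3.141, -0.0, 0.141]
wrist_force: [0.3, -2.1, 5.6]
finger_gap: 19.7
```

```bash
python3 -c "
from cell import *
s=read_state();print(s['eef_pos'],s['eef_rot'],s['wrist_force'],s['moment'],s['finger_gap'])"
```

```text
[514.59256552  42.07994367  85.72392056] [ 3.14142484e+00 -3.27866531e-04  1.40766111e-01] [ 0.3304278  -2.11717244  5.59046733] [-0.40408534  0.02969665  0.01474144] 19.711941185423132
```

Call:
{"op": "servo_tool", "data": {
  "series": [
    [0, 0, 0, 0, 0, 0],
    [0, 0, -0.5, 0, 0, 0],
    [0, 0, -1.2, 0, 0, 0],
    [0, 0, -2.4, 0, 0, 0],
    [0, 0, -3.8, 0, 0, 0],
    [0, 0, -5.2, 0, 0, 0],
    [0, 0, -6.6, 0, 0, 0],
    [0, 0, -7.5, 0, 0, 0],
    [0, 0, -7.5, 0, 0, 0],
    [0, 0, -7.5, 0, 0, 0]
  ],
  "grip_force": 50
}}

```text
clock: 8.45
eef_pos: [514.4, 42.2, 160.4]
eef_rot: [-3.141, -0.0, 0.141]
wrist_force: [-0.6, -0.0, -4.2]
finger_gap: 19.4
```

```bash
python3 - <<'E'
import numpy as np
t=-0.113;R=np.array([[np.cos(t),-np.sin(t)],[np.sin(t),np.cos(t)]])
for y in(-45,0,40): print(np.array([433,314])+R@[0,y])
E
python3 go.py w 438 354 150 -0.113 w 438 354 26 -0.113
```

```text
[427.92581482 269.28699692]
[433. 314.]
[437.51038683 353.74489163]
clk 8.45 [514.4  42.2 160.4] [-3.141 -0.     0.141] F [-0.6 -0.  -4.2] gap 19.4
[438.0, 354.0, 150.0, -0.113] [np.float64(-3.18), np.float64(-31.94), np.float64(1.04), 0, 0, np.float64(0.2538)]
[438.0, 354.0, 26.0, -0.113] [np.float64(0.0), np.float64(-0.0), np.float64(12.4), 0, 0, -0.0]
```

Call:
{"op": "servo_tool", "data": {
  "series": [
    [-0.2, -2, 0, 0, 0, 0.02],
    [-0.5, -5, 0, 0, 0, 0.04],
    [-0.9, -8.6, 0, 0, 0, 0.07],
    [-1.3, -12.4, 0, 0, 0, 0.1],
    [-1.7, -16.2, 0, 0, 0, 0.13],
    [-2.1, -20, 0, 0, 0, 0.16],
    [-2.5, -24, 0.2, 0, 0, 0.19],
    [-2.8, -28, 0.6, 0, 0, 0.22],
    [-3.1, -30.8, 1, 0, 0, 0.25],
    [-3.2, -31.9, 1, 0, 0, 0.254]
  ]
}}

```text
clock: 9.28
eef_pos: [435.9, 356.3, 148.4]
eef_rot: [3.14, 0.003, -0.112]
wrist_force: [0.2, 0.1, -3.9]
finger_gap: 19.5
```

```bash
python3 go.py w 438 354 16 -0.113
```

```text
clk 9.28 [435.9 356.3 148.4] [ 3.14e+00  3.00e-03 -1.12e-01] F [ 0.2  0.1 -3.9] gap 19.5
[438.0, 354.0, 16.0, -0.113] [np.float64(0.23), np.float64(0.2), np.float64(13.24), 0, 0, np.float64(0.001)]
```

Call:
{"op": "servo_tool", "data": {
  "series": [
    [0, 0, 1.5, 0, 0, 0],
    [0, 0, 3.5, 0, 0, 0],
    [0, 0, 5.5, 0, 0, 0],
    [0, 0, 7.5, 0, 0, 0],
    [0, 0, 9.5, 0, 0, 0],
    [0, 0, 11.3, 0, 0, 0],
    [0, 0, 12.6, 0, 0, 0],
    [0, 0, 13.2, 0, 0, 0],
    [0, 0, 13.4, 0, 0, 0],
    [0, 0, 13.4, 0, 0, 0]
  ]
}}

```text
clock: 10.12
eef_pos: [438.0, 353.2, 16.3]
eef_rot: [3.141, 0.0, -0.113]
wrist_force: [0.2, -0.1, -4.2]
finger_gap: 20.4
```

Call:
{"op": "servo_tool", "data": {
  "series": [
    [0, 0, 0.1, 0, 0, 0],
    [0, 0, 0.1, 0, 0, 0],
    [0, 0, 0.1, 0, 0, 0],
    [0, 0, 0.1, 0, 0, 0],
    [0, 0, -1, 0, 0, 0],
    [0, 0, -3, 0, 0, 0],
    [0, 0, -6, 0, 0, 0],
    [0, 0, -9, 0, 0, 0],
    [0, 0, -12, 0, 0, 0],
    [0, 0, -14, 0, 0, 0]
  ],
  "gripper": 4
}}

```text
clock: 10.95
eef_pos: [438.5, 353.9, 160.8]
eef_rot: [-3.139, -0.003, -0.113]
wrist_force: [0.4, -0.1, 1.7]
finger_gap: 39.8
```

```bash
python3 go.py j 0 -47.8 140 0;python3 - <<'E'
from h import *
c=camera("scene");crop(c,260,70,390,180,5,"s5.png")
E
```

```text
clk 10.95 [438.5 353.9 160.8] [-3.139e+00 -3.000e-03 -1.130e-01] F [ 0.4 -0.1  1.7] gap 39.8
[np.float64(521.9), np.float64(-5.7), 140.0, 0.139] [np.float64(12.35), np.float64(34.79), np.float64(2.08), 0, 0, np.float64(-0.2518)]
```

View pics/s5.png

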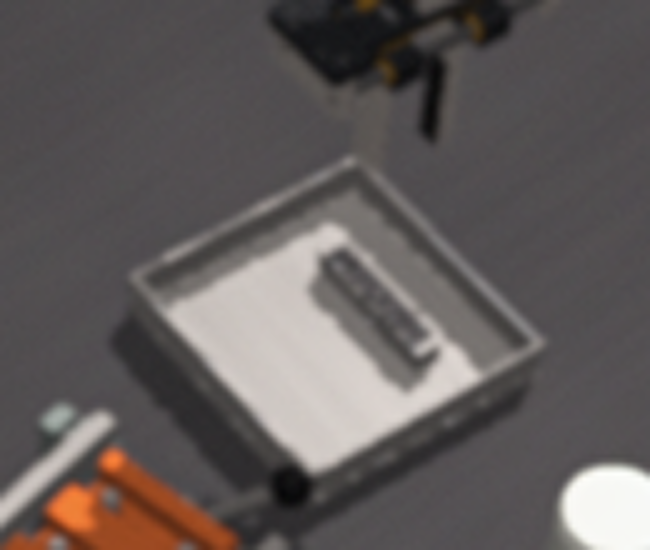

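Call:
{"op": "servo_tool", "data": {
  "series": [
    [1, 2.6, 0.1, 0, 0, -0.02],
    [2.3, 6.4, 0.2, 0, 0, -0.05],
    [3.7, 10.3, 0.4, 0, 0, -0.08],
    [5.1, 14.2, 0.6, 0, 0, -0.11],
    [6.5, 18.1, 0.8, 0, 0, -0.14],
    [7.9, 22, 1, 0, 0, -0.17],
    [9.3, 26, 1.2, 0, 0, -0.2],
    [10.7, 30, 1.6, 0, 0, -0.23],
    [11.8, 33.4, 2, 0, 0, -0.25],
    [12.35, 34.8, 2.1, 0, 0, -0.252]
  ]
}}

```text
clock: 11.83
eef_pos: [521.6, -10.1, 135.9]
eef_rot: [3.141, -0.0, 0.137]
wrist_force: [-0.1, -0.0, 0.2]
finger_gap: 40.1
```

```bash
python3 -c "
from cell import *
camera('scene')"; python3 go.py j 0 -47.8 85.7 0
```

```text
clk 11.88 [522.  -10.6 135.9] [ 3.141 -0.     0.136] F [-0.6 -0.9 -0.8] gap 39.7
[np.float64(521.9), np.float64(-5.7), 85.7, 0.139] [np.float64(0.06), np.float64(-0.49), np.float64(5.02), 0, 0, np.float64(-0.003)]
```

Call:
{"op": "servo_tool", "data": {
  "series": [
    [0, -0.2, 0, 0, 0, 0],
    [0, -0.49, 0, 0, 0, -0.003],
    [0, -0.49, 0.5, 0, 0, -0.003],
    [0, -0.49, 1, 0, 0, -0.003],
    [0, -0.49, 1.5, 0, 0, -0.003],
    [0, -0.49, 1.8, 0, 0, -0.003],
    [0, -0.49, 2, 0, 0, -0.003],
    [0, -0.49, 2, 0, 0, -0.003],
    [0, -0.49, 2, 0, 0, -0.003],
    [0, -0.49, 2, 0, 0, -0.003]
  ]
}}

```text
clock: 12.72
eef_pos: [520.8, -1.4, 115.7]
eef_rot: [3.142, -0.0, 0.142]
wrist_force: [-0.7, 1.1, 1.0]
finger_gap: 39.8
```

```bash
python3 go.py j 0 -47.8 85.7 0
```

```text
clk 12.72 [520.8  -1.4 115.7] [ 3.142 -0.     0.142] F [-0.7  1.1  1. ] gap 39.8
[np.float64(521.9), np.float64(-5.7), 85.7, 0.139] [np.float64(0.04), np.float64(0.45), np.float64(3.0), 0, 0, np.float64(0.003)]
```

Call:
{"op": "servo_tool", "data": {
  "series": [
    [0, 0.2, 0, 0, 0, 0],
    [0, 0.45, 0, 0, 0, 0.003],
    [0, 0.45, 0.8, 0, 0, 0.003],
    [0, 0.45, 1.6, 0, 0, 0.003],
    [0, 0.45, 2.4, 0, 0, 0.003],
    [0, 0.45, 2.8, 0, 0, 0.003],
    [0, 0.45, 3, 0, 0, 0.003],
    [0, 0.45, 3, 0, 0, 0.003],
    [0, 0.45, 3, 0, 0, 0.003],
    [0, 0.45, 3, 0, 0, 0.003]
  ]
}}

```text
clock: 13.55
eef_pos: [521.6, -5.8, 85.9]
eef_rot: [3.142, -0.001, 0.139]
wrist_force: [0.4, -0.2, -0.7]
finger_gap: 39.9
```

```bash
python3 go.py j 0 -47.8 85.7 0
```

```text
clk 13.55 [521.6  -5.8  85.9] [ 3.142e+00 -1.000e-03  1.390e-01] F [ 0.4 -0.2 -0.7] gap 39.9
[np.float64(521.9), np.float64(-5.7), 85.7, 0.139] [np.float64(0.03), np.float64(0.0), np.float64(0.02), 0, 0, np.float64(0.0002)]
```

Call:
{"op": "servo_tool", "data": {
  "series": [
    [0, 0, 0, 0, 0, 0],
    [0, 0, 0, 0, 0, 0],
    [0, 0, 0, 0, 0, 0],
    [0, 0, 0, 0, 0, 0],
    [0, 0, 0, 0, 0, 0],
    [0, 0, 0, 0, 0, 0],
    [0, 0, 0, 0, 0, 0],
    [0, 0, 0, 0, 0, 0],
    [0, 0, 0, 0, 0, 0],
    [0, 0, 0, 0, 0, 0]
  ],
  "gripper": 1,
  "grip_force": 30
}}

```text
clock: 14.38
eef_pos: [521.5, -5.8, 85.7]
eef_rot: [3.142, -0.0, 0.139]
wrist_force: [0.1, -0.4, 4.7]
finger_gap: 20.0
```

```bash
python3 -c "
from cell import *
s=read_state();print(s['eef_pos'],s['eef_rot'],s['wrist_force'],s['moment'],s['finger_gap'])"
```

```text
[521.4943986   -5.81350937  85.71294111] [ 3.14153010e+00 -3.18595377e-04  1.38773003e-01] [ 0.10126668 -0.40840646  4.71904652] [ 0.08257294  0.10036637 -0.00498755] 19.964703414752854
```

Call:
{"op": "servo_tool", "data": {
  "series": [
    [0, 0, 0, 0, 0, 0],
    [0, 0, -0.5, 0, 0, 0],
    [0, 0, -1.2, 0, 0, 0],
    [0, 0, -2.4, 0, 0, 0],
    [0, 0, -3.8, 0, 0, 0],
    [0, 0, -5.2, 0, 0, 0],
    [0, 0, -6.6, 0, 0, 0],
    [0, 0, -7.5, 0, 0, 0],
    [0, 0, -7.5, 0, 0, 0],
    [0, 0, -7.5, 0, 0, 0]
  ],
  "grip_force": 50
}}

```text
clock: 15.22
eef_pos: [521.3, -5.8, 160.5]
eef_rot: [3.142, -0.0, 0.139]
wrist_force: [0.4, -0.5, -3.8]
finger_gap: 19.3
```

```bash
python3 go.py w 430.7 294.1 150 -0.113 w 430.7 294.1 16 -0.113
```

```text
clk 15.22 [521.3  -5.8 160.5] [ 3.142 -0.     0.139] F [ 0.4 -0.5 -3.8] gap 19.3
[430.7, 294.1, 150.0, -0.113] [np.float64(-4.82), np.float64(-30.95), np.float64(1.05), 0, 0, np.float64(0.2518)]
[430.7, 294.1, 16.0, -0.113] [np.float64(0.0), np.float64(-0.0), np.float64(13.4), 0, 0, -0.0]
```

Call:
{"op": "servo_tool", "data": {
  "series": [
    [-0.3, -2, 0, 0, 0, 0.02],
    [-0.8, -5, 0, 0, 0, 0.04],
    [-1.4, -8.8, 0, 0, 0, 0.07],
    [-2, -12.8, 0, 0, 0, 0.1],
    [-2.6, -17, 0, 0, 0, 0.13],
    [-3.3, -21.2, 0, 0, 0, 0.17],
    [-3.9, -25.2, 0.2, 0, 0, 0.2],
    [-4.4, -28.4, 0.6, 0, 0, 0.23],
    [-4.7, -30.4, 1, 0, 0, 0.25],
    [-4.82, -30.95, 1.05, 0, 0, 0.252]
  ]
}}

```text
clock: 16.05
eef_pos: [429.0, 296.3, 148.2]
eef_rot: [3.14, 0.002, -0.111]
wrist_force: [-0.5, -0.1, -2.7]
finger_gap: 19.6
```

Call:
{"op": "servo_tool", "data": {
  "series": [
    [0, 0, 1.5, 0, 0, 0],
    [0, 0, 3.5, 0, 0, 0],
    [0, 0, 5.5, 0, 0, 0],
    [0, 0, 7.5, 0, 0, 0],
    [0, 0, 9.5, 0, 0, 0],
    [0, 0, 11.3, 0, 0, 0],
    [0, 0, 12.6, 0, 0, 0],
    [0, 0, 13.2, 0, 0, 0],
    [0, 0, 13.4, 0, 0, 0],
    [0, 0, 13.4, 0, 0, 0]
  ]
}}

```text
clock: 16.88
eef_pos: [430.9, 293.7, 15.9]
eef_rot: [3.141, 0.001, -0.113]
wrist_force: [-0.9, -0.3, -1.9]
finger_gap: 19.1
```

```bash
python3 go.py;python3 - <<'E'
from h import *
c=camera("scene");crop(c,260,70,390,180,5,"s6.png")
E
```

```text
clk 16.88 [430.9 293.7  15.9] [ 3.141e+00  1.000e-03 -1.130e-01] F [-0.9 -0.3 -1.9] gap 19.1
```

View pics/s6.png

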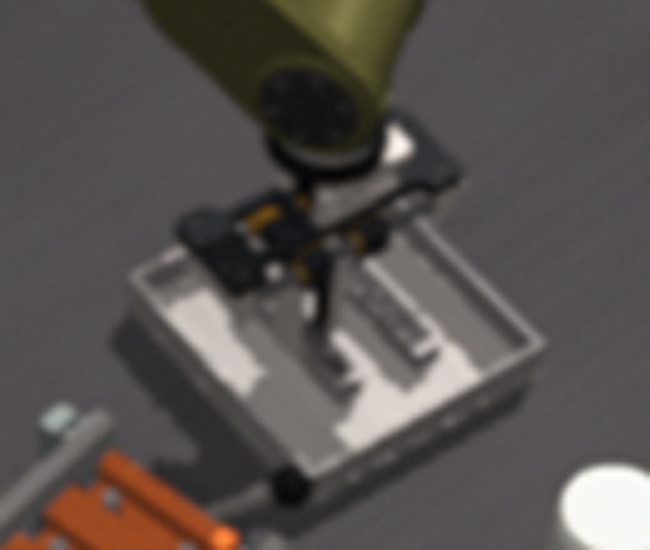

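Call:
{"op": "servo_tool", "data": {
  "series": [
    [0, 0, 0.1, 0, 0, 0],
    [0, 0, 0.1, 0, 0, 0],
    [0, 0, 0.1, 0, 0, 0],
    [0, 0, 0.1, 0, 0, 0],
    [0, 0, -1, 0, 0, 0],
    [0, 0, -4, 0, 0, 0],
    [0, 0, -8, 0, 0, 0],
    [0, 0, -12, 0, 0, 0],
    [0, 0, -16, 0, 0, 0],
    [0, 0, -17, 0, 0, 0]
  ],
  "gripper": 4
}}

```text
clock: 17.77
eef_pos: [432.3, 295.0, 193.4]
eef_rot: [-3.136, -0.008, -0.113]
wrist_force: [0.5, 0.6, 0.5]
finger_gap: 39.7
```

```bash
python3 - <<'E'
from h import *
c=camera("scene");crop(c,260,70,390,180,5,"s7.png")
E
python3 m2.py; python3 - <<'E'
from go import *
print(shift([416,-268,160],-0.265,[430.7,294.1,186,-0.113]))
E
```

```text
top 1268 [513.14  42.88 100.37 144.77   8.19]
hull ((424.16607666015625, -325.10455322265625), (178.66842651367188, 204.32130432128906), 85.1685791015625)
321 [ 412.46 -265.12   20.46  107.78   75.31]
318 [ 412.1  -324.75   20.6   104.22   83.28]
327 [ 397.62 -372.32   20.75  103.55   87.21]
hull ((518.5906982421875, 44.0368766784668), (115.48878479003906, 161.07081604003906), 7.697232246398926)
scene 106 [697.1   94.62   6.74  49.53  88.32]
hull ((426.7904357910156, -327.52655029296875), (181.41754150390625, 208.4135284423828), 85.28740692138672)
170 [ 417.41 -270.28   16.08  107.27   75.27]
180 [ 418.02 -330.3    15.68  106.75   83.48]
187 [ 401.7  -378.44   15.95  107.19   86.42]
hull ((768.675537109375, 1053.1654052734375), (88.05963897705078, 449.5852355957031), 11.64106559753418)
[np.float64(4.88), np.float64(56.02), np.float64(2.6), 0, 0, 0.152]
```

View pics/s7.png

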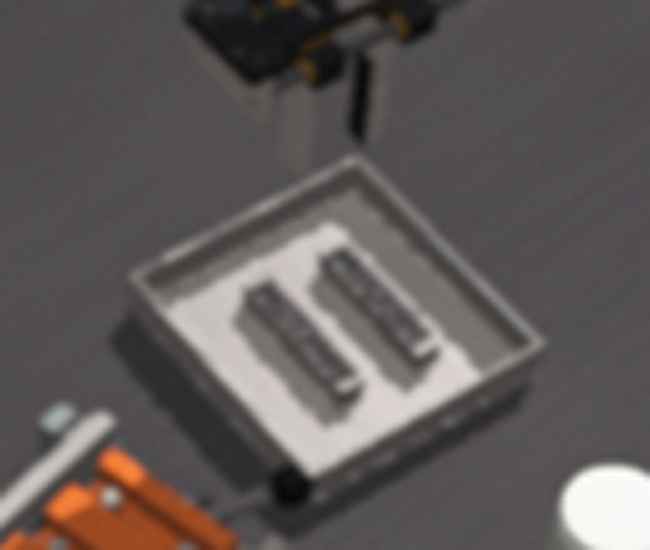

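Call:
{"op": "servo_tool", "data": {
  "series": [
    [0.2, 2, 0, 0, 0, 0.01],
    [0.5, 5.6, 0, 0, 0, 0.02],
    [0.8, 9.6, 0, 0, 0, 0.03],
    [1.2, 13.6, 0, 0, 0, 0.05],
    [1.5, 17.6, 0, 0, 0, 0.06],
    [1.9, 21.6, 0, 0, 0, 0.07],
    [2.2, 25.6, 0, 0, 0, 0.08],
    [2.6, 29.6, 0, 0, 0, 0.1],
    [2.9, 33.6, 0, 0, 0, 0.11],
    [3.3, 37.6, 0, 0, 0, 0.12]
  ]
}}

```text
clock: 18.75
eef_pos: [419.8, -84.9, 184.5]
eef_rot: [-3.141, 0.003, -0.234]
wrist_force: [0.9, 0.2, 0.9]
finger_gap: 40.2
```

```bash
python3 - <<'E'
from go import *
yw=-0.113;tx=np.array([np.cos(yw),np.sin(yw)]);ty=np.array([np.sin(yw),-np.cos(yw)])
p=np.array([430.7,294.1])+33*tx+376*ty
print(p,shift([415,-268,160],-0.26,[p[0],p[1],186,-0.233]))
E
python3 go.py
```

```text
[421.09189943 -83.22305045] [np.float64(3.67), np.float64(18.12), np.float64(2.6), 0, 0, 0.027]
clk 18.75 [419.8 -84.9 184.5] [-3.141e+00  3.000e-03 -2.340e-01] F [0.9 0.2 0.9] gap 40.2
```

Call:
{"op": "servo_tool", "data": {
  "series": [
    [0.7, 3.6, 0.5, 0, 0, 0.01],
    [1.5, 7.2, 1, 0, 0, 0.015],
    [2.2, 10.8, 1.6, 0, 0, 0.02],
    [2.9, 14.4, 3, 0, 0, 0.027],
    [3.4, 17, 5, 0, 0, 0.027],
    [3.67, 18.1, 8, 0, 0, 0.027],
    [3.67, 18.12, 11, 0, 0, 0.027],
    [3.67, 18.12, 12.5, 0, 0, 0.027],
    [3.67, 18.12, 12.6, 0, 0, 0.027],
    [3.67, 18.12, 12.6, 0, 0, 0.027]
  ]
}}

```text
clock: 19.58
eef_pos: [414.1, -267.4, 58.7]
eef_rot: [-3.14, 0.003, -0.26]
wrist_force: [-0.2, 0.6, 0.1]
finger_gap: 40.1
```

```bash
python3 go.py w 415 -268 13 -0.26;python3 - <<'E'
from h import *
c=camera("scene");crop(c,110,180,230,290,5,"s8.png")
E
```

```text
clk 19.58 [ 414.1 -267.4   58.7] [-3.14e+00  3.00e-03 -2.60e-01] F [-0.2  0.6  0.1] gap 40.1
[415.0, -268.0, 13.0, -0.26] [np.float64(0.1), np.float64(0.03), np.float64(4.57), 0, 0, np.float64(-0.0002)]
```

View pics/s8.png

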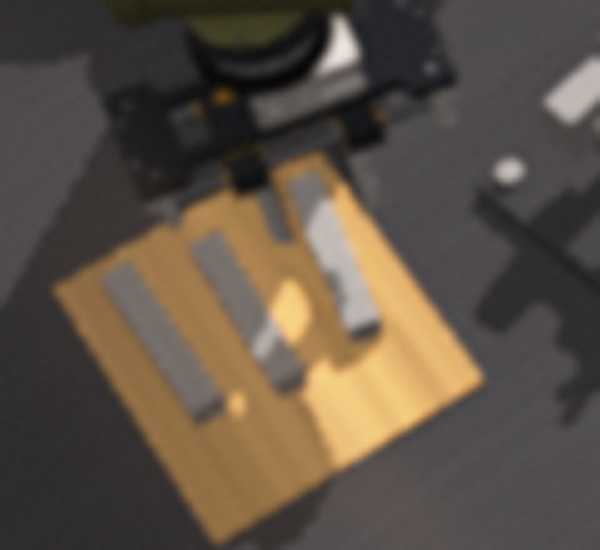

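Call:
{"op": "servo_tool", "data": {
  "series": [
    [0, 0, 1, 0, 0, 0],
    [0, 0, 2, 0, 0, 0],
    [0, 0, 3, 0, 0, 0],
    [0, 0, 3.8, 0, 0, 0],
    [0, 0, 4.4, 0, 0, 0],
    [0, 0, 4.65, 0, 0, 0],
    [0, 0, 4.65, 0, 0, 0],
    [0, 0, 4.65, 0, 0, 0],
    [0, 0, 4.65, 0, 0, 0],
    [0, 0, 4.65, 0, 0, 0]
  ]
}}

```text
clock: 20.47
eef_pos: [415.2, -268.2, 13.9]
eef_rot: [3.141, -0.001, -0.26]
wrist_force: [0.0, 0.4, -0.2]
finger_gap: 40.4
```

Call:
{"op": "servo_tool", "data": {
  "series": [
    [0, 0, 0, 0, 0, 0],
    [0, 0, 0, 0, 0, 0],
    [0, 0, 0, 0, 0, 0],
    [0, 0, 0, 0, 0, 0],
    [0, 0, 0, 0, 0, 0],
    [0, 0, 0, 0, 0, 0],
    [0, 0, 0, 0, 0, 0],
    [0, 0, 0, 0, 0, 0],
    [0, 0, 0, 0, 0, 0],
    [0, 0, 0, 0, 0, 0]
  ],
  "gripper": 1,
  "grip_force": 50
}}

```text
clock: 21.3
eef_pos: [415.0, -268.2, 13.7]
eef_rot: [3.141, -0.0, -0.26]
wrist_force: [-1.6, -1.3, 3.2]
finger_gap: 18.8
```

```bash
python3 go.py j 0 48 160 0
```

```text
clk 21.3 [ 415.  -268.2   13.7] [ 3.141 -0.    -0.26 ] F [-1.6 -1.3  3.2] gap 18.8
[np.float64(508.7), np.float64(89.1), 160.0, 0.139] [np.float64(-0.15), np.float64(-36.94), np.float64(-14.63), 0, 0, np.float64(-0.3989)]
```

Call:
{"op": "servo_tool", "data": {
  "series": [
    [0, 0, -0.5, 0, 0, 0],
    [0, 0, -2, 0, 0, 0],
    [0, 0, -4.5, 0, 0, 0],
    [0, 0, -7.5, 0, 0, 0],
    [0, 0, -10.5, 0, 0, 0],
    [0, 0, -13, 0, 0, 0],
    [0, 0, -14.5, 0, 0, 0],
    [0, 0, -14.6, 0, 0, 0],
    [0, 0, -14.6, 0, 0, 0],
    [0, 0, -14.6, 0, 0, 0]
  ]
}}

```text
clock: 22.13
eef_pos: [414.4, -267.6, 158.1]
eef_rot: [-3.141, 0.002, -0.26]
wrist_force: [-0.2, 0.2, -3.5]
finger_gap: 19.5
```

```bash
python3 go.py j 0 48.2 140 0;python3 - <<'E'
from h import *
c=camera("scene");crop(c,110,120,270,260,5,"s9.png")
E
```

```text
clk 22.13 [ 414.4 -267.6  158.1] [-3.141e+00  2.000e-03 -2.600e-01] F [-0.2  0.2 -3.5] gap 19.5
[np.float64(508.6), np.float64(89.3), 140.0, 0.139] [np.float64(-0.08), np.float64(-36.92), np.float64(1.81), 0, 0, np.float64(-0.3989)]
```

View pics/s9.png

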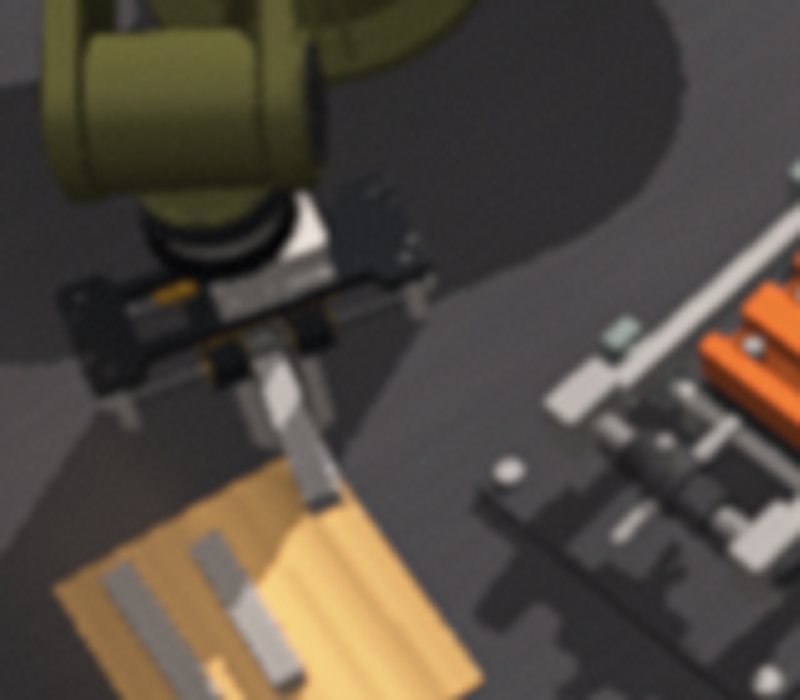

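Call:
{"op": "servo_tool", "data": {
  "series": [
    [0, -1.6, 0, 0, 0, -0.02],
    [0, -4.4, 0, 0, 0, -0.05],
    [0, -7.8, 0, 0, 0, -0.09],
    [0, -11.4, 0, 0, 0, -0.13],
    [0, -15, 0, 0, 0, -0.17],
    [-0.1, -18.6, 0, 0, 0, -0.21],
    [-0.1, -22.2, 0, 0, 0, -0.25],
    [-0.1, -25.8, 0, 0, 0, -0.29],
    [-0.1, -29.2, 0, 0, 0, -0.33],
    [-0.1, -32, 0, 0, 0, -0.36]
  ]
}}

```text
clock: 23.02
eef_pos: [496.0, 43.8, 158.2]
eef_rot: [-3.141, 0.002, 0.103]
wrist_force: [0.0, -0.8, -3.0]
finger_gap: 19.4
```

```bash
cat > after.py <<'E'
# after.py bx by bz byaw tx ty tz rz  then targets: commanded pose after a move, then chain
import sys
from go import *
A=list(map(float,sys.argv[1:9]));b=A[:4];yw=b[3]
p=np.array(b[:2])+10*A[4]*np.array([np.cos(yw),np.sin(yw)])+10*A[5]*np.array([np.sin(yw),-np.cos(yw)])
b=[p[0],p[1],b[2]-10*A[6],yw-A[7]];print("cmd",np.round(b,2))
s=read_state();print("now",round(s["clock"],2),s["eef_pos"].round(1),s["eef_rot"].round(3),"F",s["wrist_force"].round(1),round(s["finger_gap"],1))
B=sys.argv[9:]
for i in range(0,len(B),5):
    k,x,y,z,w=B[i],*map(float,B[i+1:i+5])
    if k=="j": x,y=jw(x,y);w+=a
    print(np.round([x,y,z,w],3),[float(v) for v in shift([x,y,z],w,b)]);b=[x,y,z,w]
E
python3 after.py 415 -268.2 159.7 -0.26 -0.1 -32 0 -0.36 j 0 48.2 130 0
```

```text
cmd [4.963e+02 4.130e+01 1.597e+02 1.000e-01]
now 23.02 [496.   43.8 158.2] [-3.141e+00  2.000e-03  1.030e-01] F [ 0.  -0.8 -3. ] 19.4
[5.08636e+02 8.93370e+01 1.30000e+02 1.39000e-01] [1.71, -4.66, 2.97, 0.0, 0.0, -0.0387]
```

Call:
{"op": "servo_tool", "data": {
  "series": [
    [0.5, -1.6, 0, 0, 0, -0.015],
    [1, -3, 0, 0, 0, -0.03],
    [1.5, -4.2, 0.5, 0, 0, -0.0387],
    [1.71, -4.66, 1.2, 0, 0, -0.0387],
    [1.71, -4.66, 2, 0, 0, -0.0387],
    [1.71, -4.66, 2.7, 0, 0, -0.0387],
    [1.71, -4.66, 3, 0, 0, -0.0387],
    [1.71, -4.66, 3, 0, 0, -0.0387],
    [1.71, -4.66, 3, 0, 0, -0.0387],
    [1.71, -4.66, 3, 0, 0, -0.0387]
  ]
}}

```text
clock: 23.85
eef_pos: [508.9, 89.1, 129.9]
eef_rot: [-3.142, -0.001, 0.138]
wrist_force: [-0.2, 0.1, -2.5]
finger_gap: 19.3
```

```bash
python3 go.py j 0 48.2 100 0;python3 - <<'E'
from h import *
c=camera("scene");crop(c,195,110,345,235,5,"s10.png")
c=camera("top");crop(c,215,185,365,300,5,"t10.png")
E
```

```text
clk 23.85 [508.9  89.1 129.9] [-3.142e+00 -1.000e-03  1.380e-01] F [-0.2  0.1 -2.5] gap 19.3
[np.float64(508.6), np.float64(89.3), 100.0, 0.139] [np.float64(-0.02), np.float64(-0.02), np.float64(2.99), 0, 0, np.float64(-0.0009)]
```

View pics/s10.png

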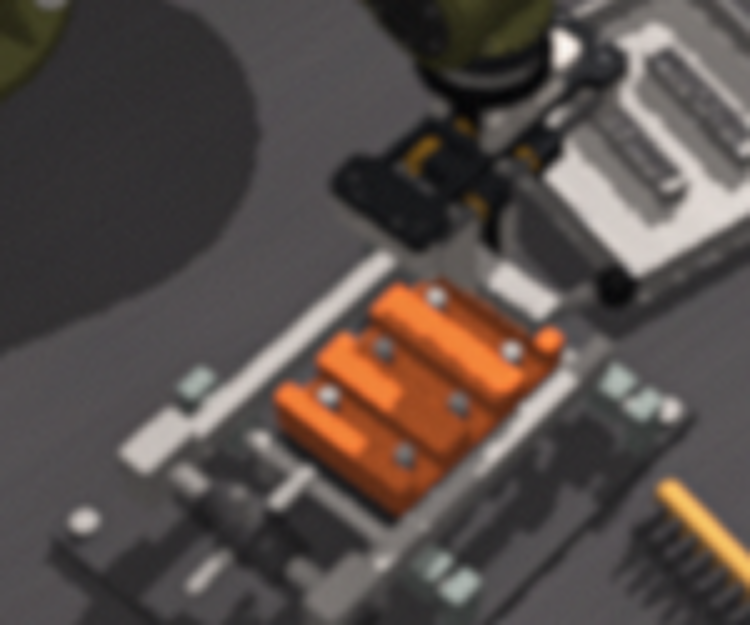

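View pics/t10.png

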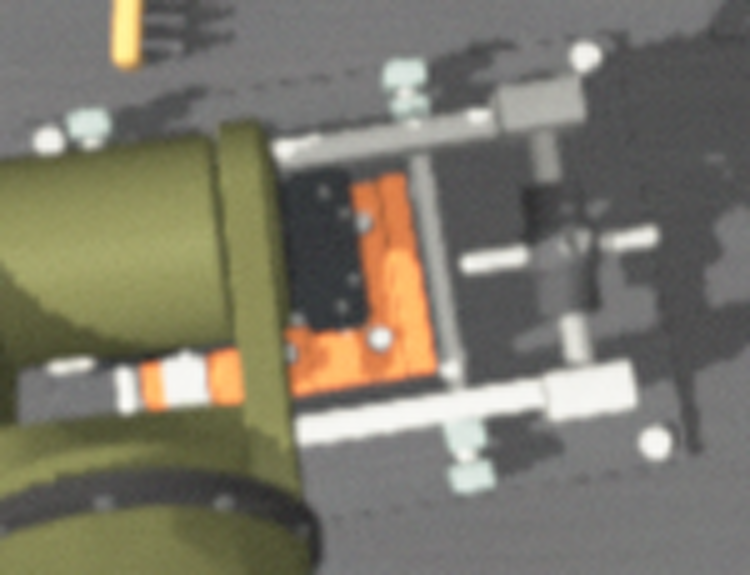

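Call:
{"op": "servo_tool", "data": {
  "series": [
    [0, 0, 0.8, 0, 0, 0],
    [0, 0, 1.6, 0, 0, 0],
    [0, 0, 2.4, 0, 0, 0],
    [0, 0, 3, 0, 0, 0],
    [0, 0, 3.4, 0, 0, 0],
    [0, 0, 3.7, 0, 0, 0],
    [0, 0, 3.9, 0, 0, 0],
    [0, 0, 4.1, 0, 0, 0],
    [0, 0, 4.2, 0, 0, 0],
    [0, 0, 4.2, 0, 0, 0]
  ]
}}

```text
clock: 24.78
eef_pos: [508.7, 89.5, 87.5]
eef_rot: [-3.142, -0.0, 0.138]
wrist_force: [-0.6, 0.3, -3.0]
finger_gap: 19.7
```

```bash
python3 go.py j 0 48.2 86 0;python3 - <<'E'
from h import *
c=camera("scene");crop(c,225,110,325,210,6,"s11.png")
E
```

```text
clk 24.78 [508.7  89.5  87.5] [-3.142 -0.     0.138] F [-0.6  0.3 -3. ] gap 19.7
[np.float64(508.6), np.float64(89.3), 86.0, 0.139] [np.float64(-0.01), np.float64(0.02), np.float64(0.15), 0, 0, np.float64(-0.0002)]
```

View pics/s11.png

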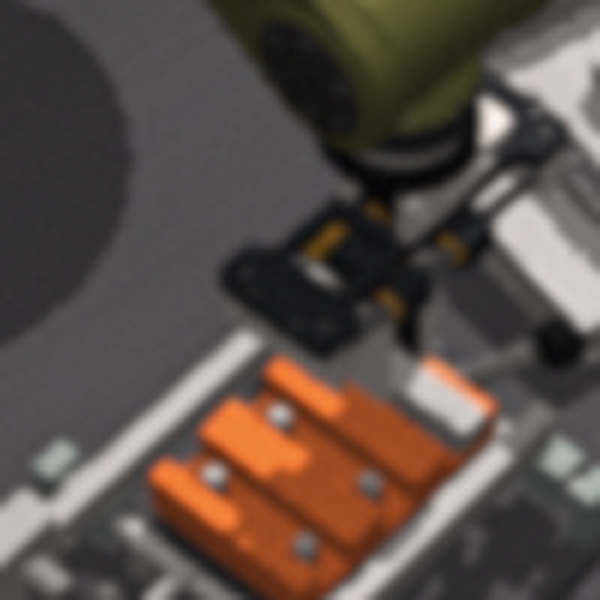

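Call:
{"op": "servo_tool", "data": {
  "series": [
    [0, 0, 0.05, 0, 0, 0],
    [0, 0, 0.1, 0, 0, 0],
    [0, 0, 0.15, 0, 0, 0],
    [0, 0, 0.15, 0, 0, 0],
    [0, 0, 0.15, 0, 0, 0],
    [0, 0, 0.15, 0, 0, 0],
    [0, 0, 0.15, 0, 0, 0],
    [0, 0, 0.15, 0, 0, 0],
    [0, 0, 0.15, 0, 0, 0],
    [0, 0, 0.15, 0, 0, 0]
  ]
}}

```text
clock: 25.67
eef_pos: [508.7, 89.5, 86.1]
eef_rot: [-3.142, 0.0, 0.138]
wrist_force: [0.6, 0.9, -3.2]
finger_gap: 19.4
```

Call:
{"op": "servo_tool", "data": {
  "series": [
    [0, 0, 0, 0, 0, 0],
    [0, 0, 0, 0, 0, 0],
    [0, 0, 0, 0, 0, 0],
    [0, 0, 0, 0, 0, 0],
    [0, 0, -1, 0, 0, 0],
    [0, 0, -3, 0, 0, 0],
    [0, 0, -6, 0, 0, 0],
    [0, 0, -8.5, 0, 0, 0],
    [0, 0, -9.5, 0, 0, 0],
    [0, 0, -9.5, 0, 0, 0]
  ],
  "gripper": 4
}}

```text
clock: 26.5
eef_pos: [509.7, 89.6, 183.7]
eef_rot: [3.141, -0.005, 0.139]
wrist_force: [0.1, -0.4, -0.3]
finger_gap: 39.8
```

```bash
python3 m2.py | grep -v 768; python3 - <<'E'
from h import *
c=camera("scene");crop(c,195,130,345,255,5,"s12.png")
E
python3 after.py 508.6 89.3 181 0.1387 0 0 0 0 w 415 -327.5 160 -0.115
```

```text
top 613 [518.24   5.38 100.07  69.48   7.92]
hull ((423.96209716796875, -325.0135498046875), (179.44801330566406, 204.9488983154297), 85.47345733642578)
339 [ 412.63 -324.86   20.94  106.73   86.04]
330 [ 397.53 -373.51   20.84  103.91   85.8 ]
scene 1141 [516.13  40.2   96.6  143.25   7.43]
hull ((427.406982421875, -327.53814697265625), (181.48773193359375, 212.1474151611328), 85.29488372802734)
190 [ 417.3  -330.45   16.75  108.14   83.47]
178 [ 404.31 -377.42   17.77  112.27   86.67]
cmd [5.086e+02 8.930e+01 1.810e+02 1.400e-01]
now 26.65 [508.1  89.4 179.7] [-3.142e+00  2.000e-03  1.390e-01] F [-0.3  0.5 -0.7] 40.1
[ 4.150e+02 -3.275e+02  1.600e+02 -1.150e-01] [-15.03, 39.99, 2.1, 0.0, 0.0, 0.2537]
```

View pics/s12.png

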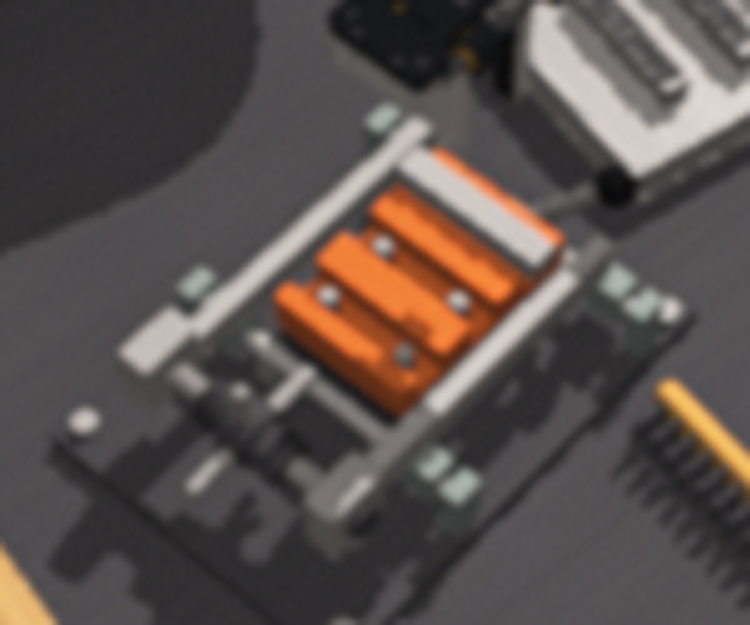

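Call:
{"op": "servo_tool", "data": {
  "series": [
    [-0.7, 1.8, 0, 0, 0, 0.01],
    [-2, 5.2, 0.1, 0, 0, 0.03],
    [-3.4, 9, 0.2, 0, 0, 0.06],
    [-4.8, 12.8, 0.3, 0, 0, 0.08],
    [-6.2, 16.6, 0.5, 0, 0, 0.11],
    [-7.7, 20.4, 0.7, 0, 0, 0.13],
    [-9.1, 24.2, 0.9, 0, 0, 0.16],
    [-10.5, 28, 1.1, 0, 0, 0.18],
    [-12, 31.8, 1.3, 0, 0, 0.21],
    [-13.3, 35.4, 1.5, 0, 0, 0.23]
  ]
}}

```text
clock: 27.48
eef_pos: [424.3, -281.2, 164.4]
eef_rot: [-3.14, 0.002, -0.093]
wrist_force: [1.2, 0.1, 0.4]
finger_gap: 40.1
```

```bash
python3 after.py 508.6 89.3 181 0.1387 -13.3 35.4 1.5 0.23 w 415 -327.7 60 -0.11
```

```text
cmd [ 4.2582e+02 -2.7969e+02  1.6600e+02 -9.0000e-02]
now 27.48 [ 424.3 -281.2  164.4] [-3.14e+00  2.00e-03 -9.30e-02] F [1.2 0.1 0.4] 40.1
[ 4.150e+02 -3.277e+02  6.000e+01 -1.100e-01] [-0.64, 4.88, 10.6, 0.0, 0.0, 0.0187]
```

Call:
{"op": "servo_tool", "data": {
  "series": [
    [-0.3, 2.4, 1, 0, 0, 0.01],
    [-0.6, 4.4, 3, 0, 0, 0.0187],
    [-0.64, 4.88, 6, 0, 0, 0.0187],
    [-0.64, 4.88, 8.6, 0, 0, 0.0187],
    [-0.64, 4.88, 10.2, 0, 0, 0.0187],
    [-0.64, 4.88, 10.6, 0, 0, 0.0187],
    [-0.64, 4.88, 10.6, 0, 0, 0.0187],
    [-0.64, 4.88, 10.6, 0, 0, 0.0187],
    [-0.64, 4.88, 10.6, 0, 0, 0.0187],
    [-0.64, 4.88, 10.6, 0, 0, 0.0187]
  ]
}}

```text
clock: 28.32
eef_pos: [415.5, -327.7, 61.1]
eef_rot: [3.141, -0.001, -0.11]
wrist_force: [0.4, 0.6, -0.8]
finger_gap: 39.8
```

```bash
python3 go.py w 415 -327.7 13.5 -0.11;python3 - <<'E'
from h import *
c=camera("scene");crop(c,110,180,230,290,5,"s13.png")
E
```

```text
clk 28.32 [ 415.5 -327.7   61.1] [ 3.141e+00 -1.000e-03 -1.100e-01] F [ 0.4  0.6 -0.8] gap 39.8
[415.0, -327.7, 13.5, -0.11] [np.float64(-0.05), np.float64(0.0), np.float64(4.76), 0, 0, np.float64(0.0)]
```

View pics/s13.png

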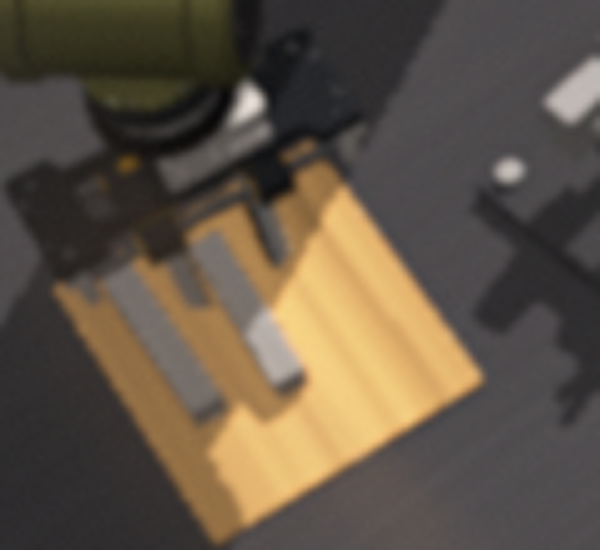

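Call:
{"op": "servo_tool", "data": {
  "series": [
    [0, 0, 1, 0, 0, 0],
    [0, 0, 2, 0, 0, 0],
    [0, 0, 3, 0, 0, 0],
    [0, 0, 3.8, 0, 0, 0],
    [0, 0, 4.4, 0, 0, 0],
    [0, 0, 4.7, 0, 0, 0],
    [0, 0, 4.75, 0, 0, 0],
    [0, 0, 4.75, 0, 0, 0],
    [0, 0, 4.75, 0, 0, 0],
    [0, 0, 4.75, 0, 0, 0]
  ]
}}

```text
clock: 29.2
eef_pos: [415.2, -327.6, 12.9]
eef_rot: [3.141, -0.001, -0.11]
wrist_force: [0.1, -0.2, -0.7]
finger_gap: 40.0
```

Call:
{"op": "servo_tool", "data": {
  "series": [
    [0, 0, 0, 0, 0, 0],
    [0, 0, 0, 0, 0, 0],
    [0, 0, 0, 0, 0, 0],
    [0, 0, 0, 0, 0, 0],
    [0, 0, 0, 0, 0, 0],
    [0, 0, 0, 0, 0, 0],
    [0, 0, 0, 0, 0, 0],
    [0, 0, 0, 0, 0, 0],
    [0, 0, 0, 0, 0, 0],
    [0, 0, 0, 0, 0, 0]
  ],
  "gripper": 1,
  "grip_force": 50
}}

```text
clock: 30.03
eef_pos: [415.1, -327.7, 12.7]
eef_rot: [3.141, -0.0, -0.11]
wrist_force: [-0.8, -2.7, 2.7]
finger_gap: 19.4
```

```bash
python3 go.py w 415 -327.7 159 -0.11 j 0 0.2 159 0
```

```text
clk 30.03 [ 415.1 -327.7   12.7] [ 3.141 -0.    -0.11 ] F [-0.8 -2.7  2.7] gap 19.4
[415.0, -327.7, 159.0, -0.11] [np.float64(-0.01), np.float64(0.0), np.float64(-14.63), 0, 0, np.float64(-0.0003)]
[np.float64(515.3), np.float64(41.8), 159.0, 0.139] [np.float64(5.91), np.float64(-37.83), np.float64(-0.0), 0, 0, -0.2487]
```

Call:
{"op": "servo_tool", "data": {
  "series": [
    [0, 0, -0.5, 0, 0, 0],
    [0, 0, -2, 0, 0, 0],
    [0, 0, -4.5, 0, 0, 0],
    [0, 0, -7.5, 0, 0, 0],
    [0, 0, -10.5, 0, 0, 0],
    [0, 0, -13, 0, 0, 0],
    [0, 0, -14.5, 0, 0, 0],
    [0, 0, -14.6, 0, 0, 0],
    [0, 0, -14.6, 0, 0, 0],
    [0, 0, -14.6, 0, 0, 0]
  ]
}}

```text
clock: 30.87
eef_pos: [414.5, -326.9, 157.0]
eef_rot: [-3.14, 0.002, -0.11]
wrist_force: [-0.4, -0.3, -3.6]
finger_gap: 19.7
```

Call:
{"op": "servo_tool", "data": {
  "series": [
    [0.2, -1.5, 0, 0, 0, -0.01],
    [0.6, -4.2, 0, 0, 0, -0.03],
    [1.2, -7.8, 0, 0, 0, -0.05],
    [1.8, -11.4, 0, 0, 0, -0.08],
    [2.3, -15, 0, 0, 0, -0.1],
    [2.9, -18.6, 0, 0, 0, -0.12],
    [3.5, -22.2, 0, 0, 0, -0.15],
    [4, -25.8, 0, 0, 0, -0.17],
    [4.6, -29.2, 0, 0, 0, -0.19],
    [5, -32, 0, 0, 0, -0.21]
  ]
}}

```text
clock: 31.7
eef_pos: [499.5, -12.5, 156.9]
eef_rot: [-3.141, 0.003, 0.102]
wrist_force: [-0.2, -1.3, -2.6]
finger_gap: 19.2
```

```bash
python3 after.py 415.1 -327.7 158.7 -0.11 5 -32 0 -0.21 j 0 0.2 130 0
```

```text
cmd [ 4.9993e+02 -1.5120e+01  1.5870e+02  1.0000e-01]
now 31.7 [499.5 -12.5 156.9] [-3.141e+00  3.000e-03  1.020e-01] F [-0.2 -1.3 -2.6] 19.2
[5.15272e+02 4.17980e+01 1.30000e+02 1.39000e-01] [2.1, -5.51, 2.87, 0.0, 0.0, -0.0387]
```

Call:
{"op": "servo_tool", "data": {
  "series": [
    [0.6, -1.8, 0, 0, 0, -0.015],
    [1.3, -3.6, 0, 0, 0, -0.03],
    [1.8, -4.9, 0.5, 0, 0, -0.0387],
    [2.1, -5.51, 1.2, 0, 0, -0.0387],
    [2.1, -5.51, 2, 0, 0, -0.0387],
    [2.1, -5.51, 2.7, 0, 0, -0.0387],
    [2.1, -5.51, 2.9, 0, 0, -0.0387],
    [2.1, -5.51, 2.9, 0, 0, -0.0387],
    [2.1, -5.51, 2.9, 0, 0, -0.0387],
    [2.1, -5.51, 2.9, 0, 0, -0.0387]
  ]
}}

```text
clock: 32.53
eef_pos: [515.5, 41.5, 129.9]
eef_rot: [3.141, -0.001, 0.138]
wrist_force: [-0.2, 0.5, -3.7]
finger_gap: 19.6
```

```bash
python3 go.py j 0 0.2 86.5 0;python3 - <<'E'
from h import *
c=camera("scene");crop(c,195,110,345,235,5,"s14.png")
E
```

```text
clk 32.53 [515.5  41.5 129.9] [ 3.141e+00 -1.000e-03  1.380e-01] F [-0.2  0.5 -3.7] gap 19.6
[np.float64(515.3), np.float64(41.8), 86.5, 0.139] [np.float64(-0.02), np.float64(-0.03), np.float64(4.34), 0, 0, np.float64(-0.0009)]
```

View pics/s14.png

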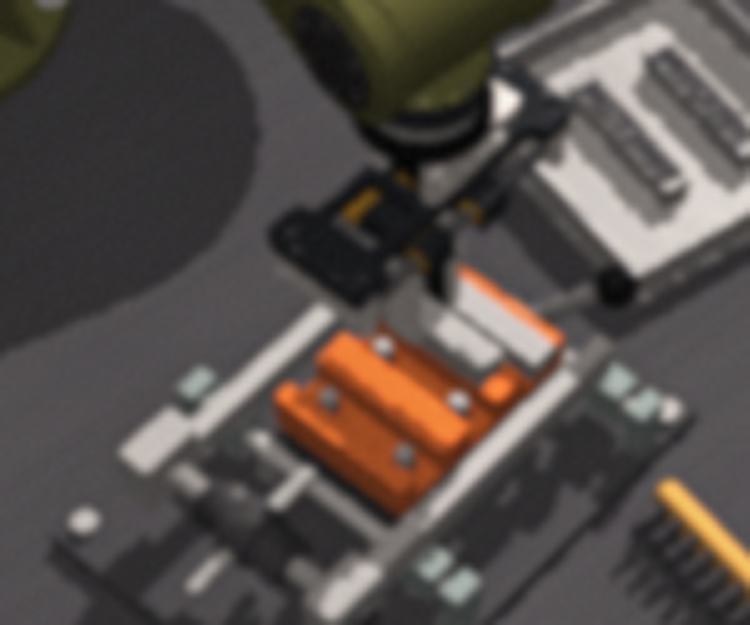

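Call:
{"op": "servo_tool", "data": {
  "series": [
    [0, 0, 0.8, 0, 0, 0],
    [0, 0, 1.6, 0, 0, 0],
    [0, 0, 2.4, 0, 0, 0],
    [0, 0, 3, 0, 0, 0],
    [0, 0, 3.4, 0, 0, 0],
    [0, 0, 3.7, 0, 0, 0],
    [0, 0, 3.9, 0, 0, 0],
    [0, 0, 4.1, 0, 0, 0],
    [0, 0, 4.25, 0, 0, 0],
    [0, 0, 4.25, 0, 0, 0]
  ]
}}

```text
clock: 33.42
eef_pos: [515.3, 42.0, 86.9]
eef_rot: [-3.142, 0.0, 0.139]
wrist_force: [0.3, -0.3, -3.4]
finger_gap: 19.3
```

```bash
python3 go.py j 0 0.2 85 0
```

```text
clk 33.42 [515.3  42.   86.9] [-3.142  0.     0.139] F [ 0.3 -0.3 -3.4] gap 19.3
[np.float64(515.3), np.float64(41.8), 85.0, 0.139] [np.float64(-0.0), np.float64(0.02), np.float64(0.19), 0, 0, np.float64(-0.0002)]
```

Call:
{"op": "servo_tool", "data": {
  "series": [
    [0, 0, 0.05, 0, 0, 0],
    [0, 0, 0.1, 0, 0, 0],
    [0, 0, 0.15, 0, 0, 0],
    [0, 0, 0.19, 0, 0, 0],
    [0, 0, 0.19, 0, 0, 0],
    [0, 0, 0.19, 0, 0, 0],
    [0, 0, 0.19, 0, 0, 0],
    [0, 0, 0.19, 0, 0, 0],
    [0, 0, 0.19, 0, 0, 0],
    [0, 0, 0.19, 0, 0, 0]
  ]
}}

```text
clock: 34.25
eef_pos: [515.3, 42.0, 85.2]
eef_rot: [3.142, -0.0, 0.138]
wrist_force: [0.6, 1.1, -4.3]
finger_gap: 19.4
```

Call:
{"op": "servo_tool", "data": {
  "series": [
    [0, 0, 0, 0, 0, 0],
    [0, 0, 0, 0, 0, 0],
    [0, 0, 0, 0, 0, 0],
    [0, 0, 0, 0, 0, 0],
    [0, 0, -1, 0, 0, 0],
    [0, 0, -3, 0, 0, 0],
    [0, 0, -6, 0, 0, 0],
    [0, 0, -8.5, 0, 0, 0],
    [0, 0, -9.5, 0, 0, 0],
    [0, 0, -9.5, 0, 0, 0]
  ],
  "gripper": 4
}}

```text
clock: 35.08
eef_pos: [516.3, 42.0, 182.8]
eef_rot: [3.141, -0.005, 0.139]
wrist_force: [-0.4, -0.5, 0.2]
finger_gap: 40.3
```

```bash
python3 m2.py | grep -v 768; python3 - <<'E'
from h import *
c=camera("scene");crop(c,195,130,345,255,5,"s15.png")
E
python3 after.py 515.3 41.8 180 0.1387 0 0 0 0 w 400.5 -376 160 -0.06
```

```text
top 495 [475.94  54.1   33.39 111.99   4.49]
hull ((423.8272705078125, -325.0273742675781), (179.45091247558594, 204.9259033203125), 85.45829010009766)
334 [ 398.55 -373.64   20.94  105.96   85.8 ]
scene 1137 [516.21  40.13  96.61 142.83   7.83]
182 [ 402.84 -378.69   16.98  109.51   85.72]
hull ((769.1466064453125, 1053.262451171875), (89.02156829833984, 449.5852355957031), 11.641064643859863)
cmd [5.153e+02 4.180e+01 1.800e+02 1.400e-01]
now 35.23 [514.8  42.  178.8] [-3.141e+00  2.000e-03  1.380e-01] F [-0.3  0.2 -0.5] 40.0
[ 4.005e+02 -3.760e+02  1.600e+02 -6.000e-02] [-17.15, 39.79, 2.0, 0.0, 0.0, 0.1987]
```

View pics/s15.png

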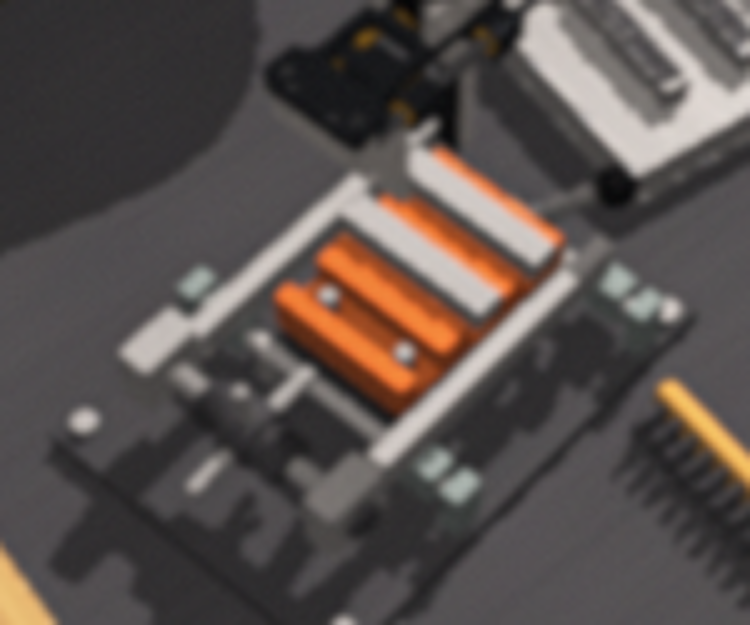

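Call:
{"op": "servo_tool", "data": {
  "series": [
    [-0.8, 1.8, 0, 0, 0, 0.01],
    [-2.2, 5.1, 0.1, 0, 0, 0.03],
    [-3.8, 8.8, 0.2, 0, 0, 0.05],
    [-5.4, 12.5, 0.3, 0, 0, 0.07],
    [-7, 16.2, 0.5, 0, 0, 0.09],
    [-8.6, 19.9, 0.7, 0, 0, 0.11],
    [-10.2, 23.6, 0.9, 0, 0, 0.13],
    [-11.8, 27.3, 1.1, 0, 0, 0.15],
    [-13.4, 31, 1.3, 0, 0, 0.17],
    [-14.9, 34.5, 1.5, 0, 0, 0.19]
  ]
}}

```text
clock: 36.07
eef_pos: [413.9, -321.9, 163.5]
eef_rot: [-3.14, 0.002, -0.053]
wrist_force: [0.4, -0.7, -0.3]
finger_gap: 40.3
```

```bash
python3 after.py 515.3 41.8 180 0.1387 -14.9 34.5 1.5 0.19 w 400.5 -376.2 60 -0.072
```

```text
cmd [ 4.1543e+02 -3.2049e+02  1.6500e+02 -5.0000e-02]
now 36.07 [ 413.9 -321.9  163.5] [-3.14e+00  2.00e-03 -5.30e-02] F [ 0.4 -0.7 -0.3] 40.3
[ 4.005e+02 -3.762e+02  6.000e+01 -7.200e-02] [-1.21, 5.64, 10.5, 0.0, 0.0, 0.0207]
```

Call:
{"op": "servo_tool", "data": {
  "series": [
    [-0.5, 2.5, 1, 0, 0, 0.01],
    [-1, 4.8, 3, 0, 0, 0.02],
    [-1.21, 5.64, 6, 0, 0, 0.02],
    [-1.21, 5.64, 8.6, 0, 0, 0.02],
    [-1.21, 5.64, 10.2, 0, 0, 0.02],
    [-1.21, 5.64, 10.5, 0, 0, 0.02],
    [-1.21, 5.64, 10.5, 0, 0, 0.02],
    [-1.21, 5.64, 10.5, 0, 0, 0.02],
    [-1.21, 5.64, 10.5, 0, 0, 0.02],
    [-1.21, 5.64, 10.5, 0, 0, 0.02]
  ]
}}

```text
clock: 36.9
eef_pos: [400.8, -376.2, 61.2]
eef_rot: [3.14, -0.001, -0.071]
wrist_force: [0.6, -0.3, -0.6]
finger_gap: 40.1
```

```bash
python3 go.py w 400.5 -376.2 13.3 -0.072;python3 - <<'E'
from h import *
c=camera("scene");crop(c,110,180,230,290,5,"s16.png")
E
```

```text
clk 36.9 [ 400.8 -376.2   61.2] [ 3.14e+00 -1.00e-03 -7.10e-02] F [ 0.6 -0.3 -0.6] gap 40.1
[400.5, -376.2, 13.3, -0.072] [np.float64(-0.03), np.float64(0.0), np.float64(4.79), 0, 0, np.float64(0.0008)]
```

View pics/s16.png

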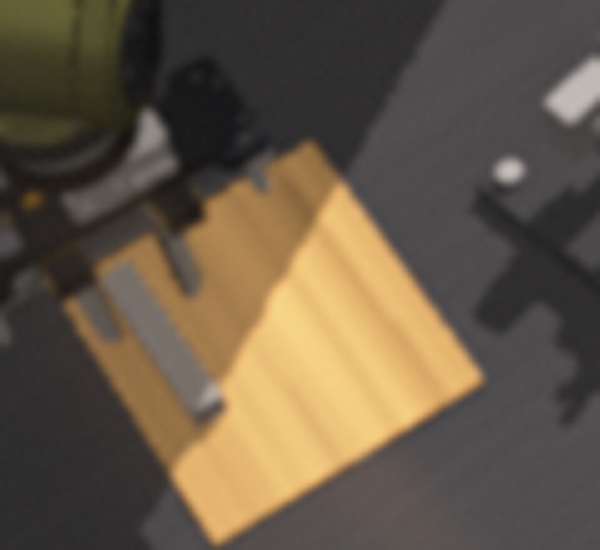

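Call:
{"op": "servo_tool", "data": {
  "series": [
    [0, 0, 1, 0, 0, 0],
    [0, 0, 2, 0, 0, 0],
    [0, 0, 3, 0, 0, 0],
    [0, 0, 3.8, 0, 0, 0],
    [0, 0, 4.4, 0, 0, 0],
    [0, 0, 4.7, 0, 0, 0],
    [0, 0, 4.7, 0, 0, 0],
    [0, 0, 4.7, 0, 0, 0],
    [0, 0, 4.7, 0, 0, 0],
    [0, 0, 4.7, 0, 0, 0]
  ]
}}

```text
clock: 37.78
eef_pos: [400.6, -376.2, 13.6]
eef_rot: [3.141, -0.001, -0.071]
wrist_force: [0.2, -0.3, -0.1]
finger_gap: 40.0
```

Call:
{"op": "servo_tool", "data": {
  "series": [
    [0, 0, 0, 0, 0, 0],
    [0, 0, 0, 0, 0, 0],
    [0, 0, 0, 0, 0, 0],
    [0, 0, 0, 0, 0, 0],
    [0, 0, 0, 0, 0, 0],
    [0, 0, 0, 0, 0, 0],
    [0, 0, 0, 0, 0, 0],
    [0, 0, 0, 0, 0, 0],
    [0, 0, 0, 0, 0, 0],
    [0, 0, 0, 0, 0, 0]
  ],
  "gripper": 1,
  "grip_force": 50
}}

```text
clock: 38.62
eef_pos: [400.4, -376.1, 13.3]
eef_rot: [3.141, -0.0, -0.072]
wrist_force: [-0.4, -0.6, 2.6]
finger_gap: 18.8
```

```bash
python3 go.py w 400.5 -376.2 159.3 -0.072 j 0 -47.8 159.3 0
```

```text
clk 38.62 [ 400.4 -376.1   13.3] [ 3.141 -0.    -0.072] F [-0.4 -0.6  2.6] gap 18.8
[400.5, -376.2, 159.3, -0.072] [np.float64(0.01), np.float64(0.01), np.float64(-14.6), 0, 0, np.float64(0.0005)]
[np.float64(521.9), np.float64(-5.7), 159.3, 0.139] [np.float64(9.44), np.float64(-37.82), np.float64(-0.0), 0, 0, -0.2107]
```

Call:
{"op": "servo_tool", "data": {
  "series": [
    [0, 0, -0.5, 0, 0, 0],
    [0, 0, -2, 0, 0, 0],
    [0, 0, -4.5, 0, 0, 0],
    [0, 0, -7.5, 0, 0, 0],
    [0, 0, -10.5, 0, 0, 0],
    [0, 0, -13, 0, 0, 0],
    [0, 0, -14.5, 0, 0, 0],
    [0, 0, -14.6, 0, 0, 0],
    [0, 0, -14.6, 0, 0, 0],
    [0, 0, -14.6, 0, 0, 0]
  ]
}}

```text
clock: 39.45
eef_pos: [399.9, -375.4, 157.5]
eef_rot: [-3.14, 0.002, -0.071]
wrist_force: [-0.4, -0.3, -4.1]
finger_gap: 19.2
```

Call:
{"op": "servo_tool", "data": {
  "series": [
    [0.4, -1.5, 0, 0, 0, -0.01],
    [1, -4.2, 0, 0, 0, -0.02],
    [1.9, -7.8, 0, 0, 0, -0.04],
    [2.8, -11.4, 0, 0, 0, -0.06],
    [3.7, -15, 0, 0, 0, -0.08],
    [4.6, -18.6, 0, 0, 0, -0.1],
    [5.5, -22.2, 0, 0, 0, -0.12],
    [6.4, -25.8, 0, 0, 0, -0.14],
    [7.3, -29.2, 0, 0, 0, -0.16],
    [8, -32, 0, 0, 0, -0.18]
  ]
}}

```text
clock: 40.28
eef_pos: [502.7, -60.0, 157.5]
eef_rot: [-3.141, 0.003, 0.11]
wrist_force: [-0.0, -0.3, -3.8]
finger_gap: 19.5
```

```bash
python3 after.py 400.4 -376.1 159.3 -0.072 8 -32 0 -0.18 j 0 -47.8 130 0
```

```text
cmd [ 5.0321e+02 -6.2680e+01  1.5930e+02  1.1000e-01]
now 40.28 [502.7 -60.  157.5] [-3.141e+00  3.000e-03  1.100e-01] F [-0.  -0.3 -3.8] 19.5
[ 5.21909e+02 -5.74100e+00  1.30000e+02  1.39000e-01] [2.47, -5.46, 2.93, 0.0, 0.0, -0.0307]
```

Call:
{"op": "servo_tool", "data": {
  "series": [
    [0.8, -1.8, 0, 0, 0, -0.015],
    [1.6, -3.6, 0, 0, 0, -0.03],
    [2.2, -4.9, 0.5, 0, 0, -0.0307],
    [2.47, -5.46, 1.2, 0, 0, -0.0307],
    [2.47, -5.46, 2, 0, 0, -0.0307],
    [2.47, -5.46, 2.7, 0, 0, -0.0307],
    [2.47, -5.46, 2.9, 0, 0, -0.0307],
    [2.47, -5.46, 2.9, 0, 0, -0.0307],
    [2.47, -5.46, 2.9, 0, 0, -0.0307],
    [2.47, -5.46, 2.9, 0, 0, -0.0307]
  ]
}}

```text
clock: 41.12
eef_pos: [521.8, -6.0, 130.5]
eef_rot: [3.141, -0.001, 0.138]
wrist_force: [-0.3, -0.4, -3.0]
finger_gap: 19.7
```

```bash
python3 go.py j 0 -47.8 87 0;python3 - <<'E'
from h import *
c=camera("scene");crop(c,195,110,345,235,5,"s17.png")
E
```

```text
clk 41.12 [521.8  -6.  130.5] [ 3.141e+00 -1.000e-03  1.380e-01] F [-0.3 -0.4 -3. ] gap 19.7
[np.float64(521.9), np.float64(-5.7), 87.0, 0.139] [np.float64(0.01), np.float64(-0.03), np.float64(4.35), 0, 0, np.float64(-0.0002)]
```

View pics/s17.png

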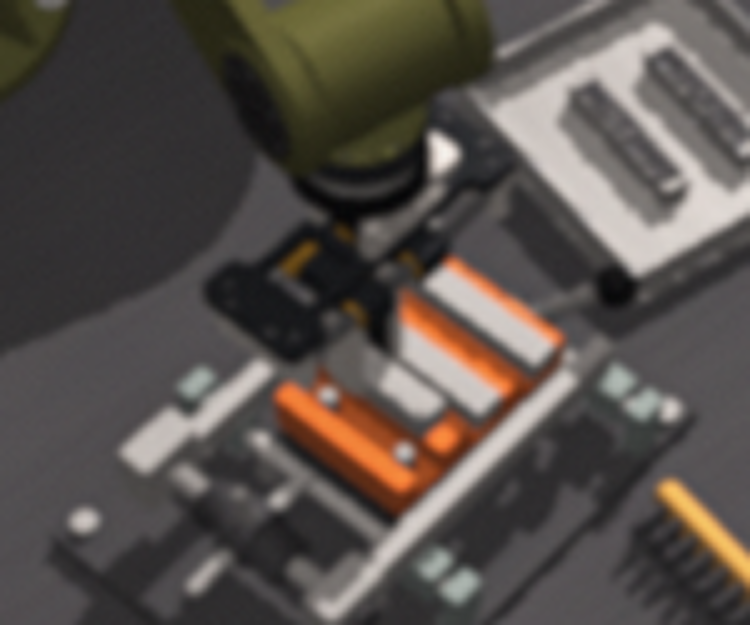

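Call:
{"op": "servo_tool", "data": {
  "series": [
    [0, 0, 0.8, 0, 0, 0],
    [0, 0, 1.6, 0, 0, 0],
    [0, 0, 2.4, 0, 0, 0],
    [0, 0, 3, 0, 0, 0],
    [0, 0, 3.4, 0, 0, 0],
    [0, 0, 3.7, 0, 0, 0],
    [0, 0, 3.9, 0, 0, 0],
    [0, 0, 4.1, 0, 0, 0],
    [0, 0, 4.3, 0, 0, 0],
    [0, 0, 4.3, 0, 0, 0]
  ]
}}

```text
clock: 42.0
eef_pos: [521.6, -5.6, 86.9]
eef_rot: [-3.142, 0.0, 0.139]
wrist_force: [0.5, -0.4, -4.1]
finger_gap: 19.4
```

```bash
python3 go.py j 0 -47.8 85.6 0
```

```text
clk 42.0 [521.6  -5.6  86.9] [-3.142  0.     0.139] F [ 0.5 -0.4 -4.1] gap 19.4
[np.float64(521.9), np.float64(-5.7), 85.6, 0.139] [np.float64(0.03), np.float64(0.02), np.float64(0.13), 0, 0, np.float64(0.0005)]
```

Call:
{"op": "servo_tool", "data": {
  "series": [
    [0, 0, 0.05, 0, 0, 0],
    [0, 0, 0.1, 0, 0, 0],
    [0, 0, 0.14, 0, 0, 0],
    [0, 0, 0.14, 0, 0, 0],
    [0, 0, 0.14, 0, 0, 0],
    [0, 0, 0.14, 0, 0, 0],
    [0, 0, 0.14, 0, 0, 0],
    [0, 0, 0.14, 0, 0, 0],
    [0, 0, 0.14, 0, 0, 0],
    [0, 0, 0.14, 0, 0, 0]
  ]
}}

```text
clock: 42.83
eef_pos: [521.7, -5.6, 85.8]
eef_rot: [3.142, 0.0, 0.139]
wrist_force: [0.4, 0.0, -4.4]
finger_gap: 19.7
```

Call:
{"op": "servo_tool", "data": {
  "series": [
    [0, 0, 0, 0, 0, 0],
    [0, 0, 0, 0, 0, 0],
    [0, 0, 0, 0, 0, 0],
    [0, 0, 0, 0, 0, 0],
    [0, 0, -1, 0, 0, 0],
    [0, 0, -3, 0, 0, 0],
    [0, 0, -6, 0, 0, 0],
    [0, 0, -8.5, 0, 0, 0],
    [0, 0, -9.5, 0, 0, 0],
    [0, 0, -9.5, 0, 0, 0]
  ],
  "gripper": 4
}}

```text
clock: 43.67
eef_pos: [522.7, -5.6, 183.5]
eef_rot: [3.141, -0.005, 0.139]
wrist_force: [0.3, 0.1, -1.1]
finger_gap: 40.3
```

```bash
python3 - <<'E'
from h import *
c=camera("scene");crop(c,195,130,345,255,5,"s18.png")
E
python3 after.py 521.8 -5.7 180.5 0.1387 0 0 0 0 j 100 104 180 0 j 100 104 107 0
```

```text
cmd [ 5.218e+02 -5.700e+00  1.805e+02  1.400e-01]
now 43.72 [521.9  -5.5 181.3] [ 3.141e+00 -2.000e-03  1.390e-01] F [ 0.3  0.1 -0.8] 40.5
[5.99961e+02 1.58427e+02 1.80000e+02 1.39000e-01] [10.01, -15.17, 0.05, 0.0, 0.0, -0.0]
[5.99961e+02 1.58427e+02 1.07000e+02 1.39000e-01] [0.0, 0.0, 7.3, 0.0, 0.0, -0.0]
```

View pics/s18.png

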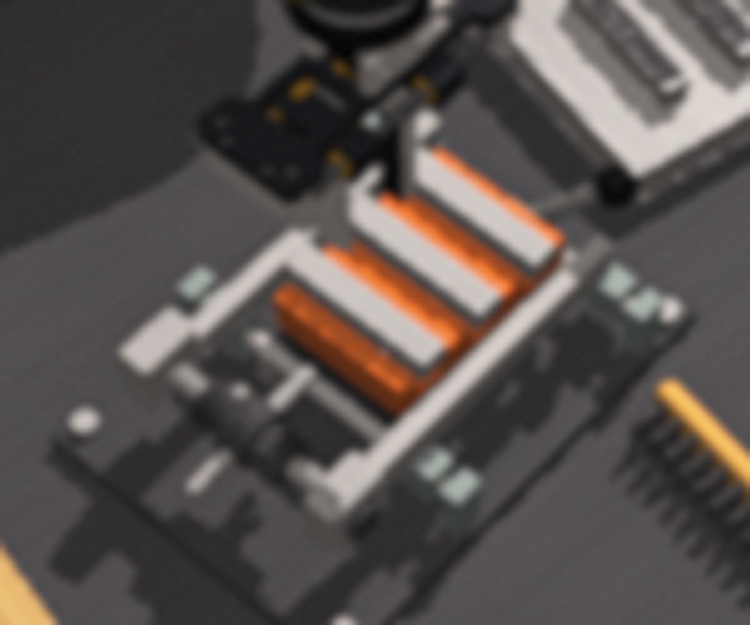

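Call:
{"op": "servo_tool", "data": {
  "series": [
    [1, -1.6, 0, 0, 0, 0],
    [2.6, -4, 0, 0, 0, 0],
    [4.4, -6.6, 0, 0, 0, 0],
    [6.2, -9.4, 0, 0, 0, 0],
    [8, -12.2, 0, 0, 0, 0],
    [9.4, -14.4, 0, 0, 0, 0],
    [10, -15.17, 0, 0, 0, 0],
    [10, -15.17, 0, 0, 0, 0],
    [10, -15.17, 0, 0, 0, 0],
    [10, -15.17, 0, 0, 0, 0]
  ],
  "gripper": 0,
  "grip_force": 20
}}

```text
clock: 44.55
eef_pos: [599.2, 157.3, 180.1]
eef_rot: [3.141, 0.001, 0.138]
wrist_force: [-0.4, 0.3, -0.3]
finger_gap: 0.9
```

Call:
{"op": "servo_tool", "data": {
  "series": [
    [0, 0, 1, 0, 0, 0],
    [0, 0, 2.5, 0, 0, 0],
    [0, 0, 4, 0, 0, 0],
    [0, 0, 5.5, 0, 0, 0],
    [0, 0, 6.8, 0, 0, 0],
    [0, 0, 7.3, 0, 0, 0],
    [0, 0, 7.3, 0, 0, 0],
    [-0.4, 0, 7.3, 0, 0, 0],
    [-1, 0, 7.3, 0, 0, 0],
    [-1.6, 0, 7.3, 0, 0, 0]
  ]
}}

```text
clock: 45.38
eef_pos: [583.5, 156.2, 108.5]
eef_rot: [-3.142, -0.001, 0.139]
wrist_force: [-1.6, 0.4, 0.7]
finger_gap: 0.2
```

```bash
python3 go.py j -36 104 107 0; python3 - <<'E'
from h import *
c=camera("scene");crop(c,240,110,340,210,5,"s19.png")
E
```

```text
clk 45.38 [583.5 156.2 108.5] [-3.142e+00 -1.000e-03  1.390e-01] F [-1.6  0.4  0.7] gap 0.2
[np.float64(465.3), np.float64(139.6), 107.0, 0.139] [np.float64(-11.94), np.float64(0.0), np.float64(0.15), 0, 0, np.float64(0.0003)]
```

View pics/s19.png

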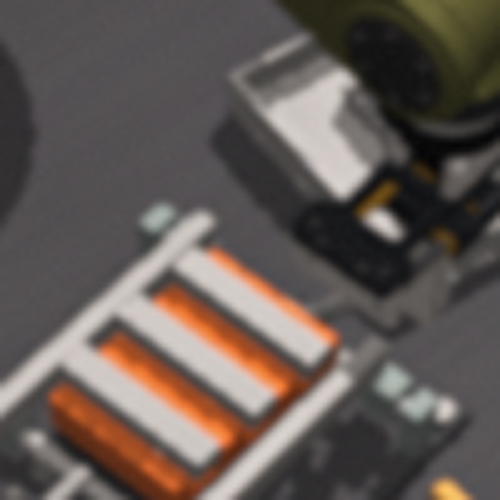

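Call:
{"op": "servo_tool", "data": {
  "series": [
    [-1, 0, 0, 0, 0, 0],
    [-2.2, 0, 0, 0, 0, 0],
    [-3.4, 0, 0, 0, 0, 0],
    [-4.6, 0, 0, 0, 0, 0],
    [-5.8, 0, 0, 0, 0, 0],
    [-7, 0, 0, 0, 0, 0],
    [-8.2, 0, 0, 0, 0, 0],
    [-9.4, 0, 0, 0, 0, 0],
    [-10.4, 0, 0, 0, 0, 0],
    [-11, 0, 0, 0, 0, 0]
  ]
}}

```text
clock: 46.27
eef_pos: [474.1, 141.0, 108.3]
eef_rot: [-3.142, -0.001, 0.139]
wrist_force: [1.4, -0.2, 0.1]
finger_gap: 0.5
```

Call:
{"op": "servo_tool", "data": {
  "series": [
    [-0.3, 0, 0, 0, 0, 0],
    [-0.6, 0, 0, 0, 0, 0],
    [-0.8, 0, 0, 0, 0, 0],
    [-1, 0, 0, 0, 0, 0],
    [-1.1, 0, 0, 0, 0, 0],
    [-1.2, 0, 0, 0, 0, 0],
    [-1.2, 0, 0, 0, 0, 0],
    [-1.2, 0, 0, 0, 0, 0],
    [-1.2, 0, 0, 0, 0, 0],
    [-1.2, 0, 0, 0, 0, 0]
  ]
}}

```text
clock: 47.1
eef_pos: [463.0, 139.4, 107.7]
eef_rot: [3.142, 0.0, 0.139]
wrist_force: [-0.5, -0.5, -0.2]
finger_gap: 0.3
```

```bash
python3 go.py j -42 104 107 0
```

```text
clk 47.1 [463.  139.4 107.7] [3.142 0.    0.139] F [-0.5 -0.5 -0.2] gap 0.3
[np.float64(459.3), np.float64(138.8), 107.0, 0.139] [np.float64(-0.38), np.float64(0.01), np.float64(0.07), 0, 0, np.float64(0.0005)]
```

Call:
{"op": "servo_tool", "data": {
  "series": [
    [-0.1, 0, 0, 0, 0, 0],
    [-0.2, 0, 0, 0, 0, 0],
    [-0.3, 0, 0, 0, 0, 0],
    [-0.4, 0, 0, 0, 0, 0],
    [-0.5, 0, 0, 0, 0, 0],
    [-0.55, 0, 0, 0, 0, 0],
    [-0.6, 0, 0, 0, 0, 0],
    [-0.65, 0, 0, 0, 0, 0],
    [-0.7, 0, 0, 0, 0, 0],
    [-0.7, 0, 0, 0, 0, 0]
  ]
}}

```text
clock: 47.93
eef_pos: [458.9, 138.8, 108.1]
eef_rot: [-3.141, -0.008, 0.139]
wrist_force: [24.2, 3.6, -17.5]
finger_gap: 0.4
```

```bash
python3 go.py j -42 104 107 0;python3 - <<'E'
from h import *
c=camera("scene");crop(c,230,90,330,190,6,"s20.png")
E
```

```text
clk 47.93 [458.9 138.8 108.1] [-3.141 -0.008  0.139] F [ 24.2   3.6 -17.5] gap 0.4
[np.float64(459.3), np.float64(138.8), 107.0, 0.139] [np.float64(0.04), np.float64(0.01), np.float64(0.11), 0, 0, np.float64(0.0003)]
```

View pics/s20.png

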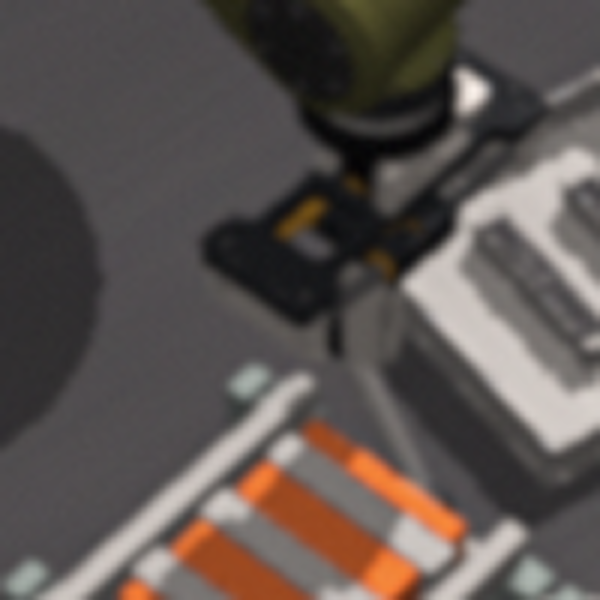

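Call:
{"op": "servo_tool", "data": {
  "series": [
    [0.5, 0, 0, 0, 0, 0],
    [2, 0, 0, 0, 0, 0],
    [3.5, 0, -1, 0, 0, 0],
    [4.5, 0, -3, 0, 0, 0],
    [5, 0, -5, 0, 0, 0],
    [3, 0, -7.5, 0, 0, 0],
    [0, 0, -8.5, 0, 0, 0],
    [-4, 0, -8.5, 0, 0, 0],
    [-8, 0, -8.5, 0, 0, 0],
    [-10, 0, -8.5, 0, 0, 0]
  ]
}}

```text
clock: 48.82
eef_pos: [353.7, 124.1, 192.5]
eef_rot: [-3.142, 0.001, 0.139]
wrist_force: [-0.1, -0.0, 0.6]
finger_gap: 0.3
```

```bash
python3 - <<'E'
from go import *
C[:]=[513.8,41.8]
c=camera("scene");crop(c,195,120,345,245,5,"s21.png")
T=camera("top");crop(T,215,185,365,300,5,"t21.png")
for v in (-0.3,-0.1,0,0.1,0.2,0.3,0.5):
    o=[]
    for k in (0,1,3):
        w=v+k*np.pi/2; y=-146-52*np.sin(w);z=74+52*np.cos(w);p=jw(0,y)
        o.append(((proj(T,[[*p,z]])[0]-[215,185])*5).round(0).tolist()+((proj(c,[[*p,z]])[0]-[195,120])*5).round(0).tolist())
    print(v,o)
E
python3 after.py 462.7 139 108 0.1387 -10 0 -8.5 0
```

```text
-0.3 [[540.0, 243.0, 262.0, 412.0], [661.0, 228.0, 185.0, 518.0], [461.0, 265.0, 308.0, 435.0]]
-0.1 [[561.0, 239.0, 249.0, 422.0], [661.0, 230.0, 184.0, 530.0], [459.0, 264.0, 310.0, 423.0]]
0 [[572.0, 237.0, 243.0, 427.0], [660.0, 231.0, 184.0, 534.0], [459.0, 263.0, 310.0, 418.0]]
0.1 [[582.0, 236.0, 236.0, 434.0], [658.0, 232.0, 185.0, 539.0], [460.0, 262.0, 309.0, 414.0]]
0.2 [[593.0, 234.0, 230.0, 440.0], [655.0, 233.0, 187.0, 542.0], [462.0, 261.0, 308.0, 410.0]]
0.3 [[603.0, 233.0, 224.0, 447.0], [651.0, 234.0, 189.0, 545.0], [465.0, 260.0, 306.0, 406.0]]
0.5 [[621.0, 230.0, 212.0, 462.0], [640.0, 237.0, 195.0, 549.0], [475.0, 257.0, 300.0, 402.0]]
cmd [3.6366e+02 1.2517e+02 1.9300e+02 1.4000e-01]
now 48.92 [354.9 124.4 193.2] [-3.141e+00 -1.000e-03  1.400e-01] F [ 1.2 -0.4  0. ] 0.2
```

View pics/s21.png

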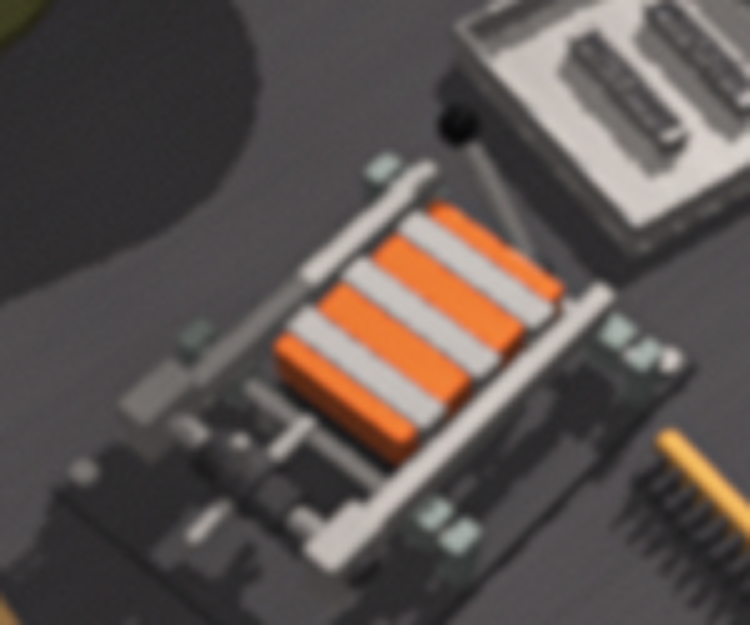

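View pics/t21.png

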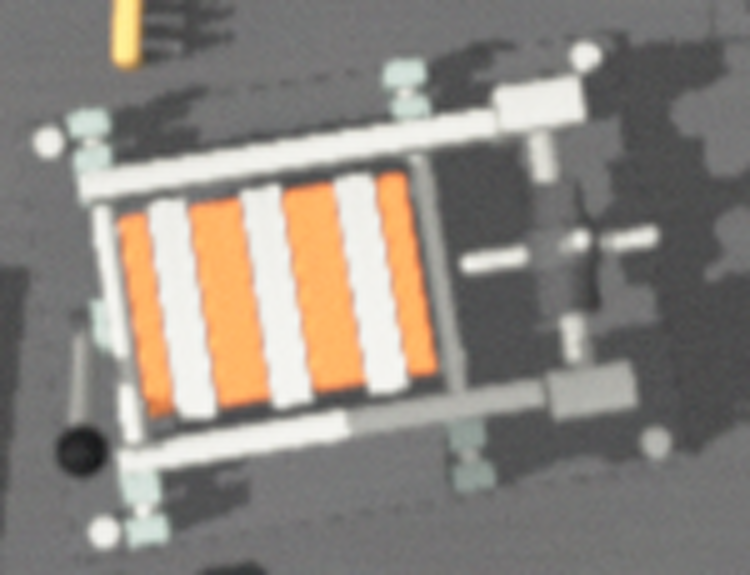

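```bash
sed -i 's/C=np.array(\[515.3,41.6\])/C=np.array([513.8,41.8])/' go.py; python3 go.py j 0 -121 170 1.5708
```

```text
clk 48.92 [354.9 124.4 193.2] [-3.141e+00 -1.000e-03  1.400e-01] F [ 1.2 -0.4  0. ] gap 0.2
[np.float64(530.5), np.float64(-78.0), 170.0, 1.71] [np.float64(14.57), np.float64(22.49), np.float64(2.32), 0, 0, np.float64(-1.5697)]
```

Call:
{"op": "servo_tool", "data": {
  "series": [
    [0.8, 1.2, 0, 0, 0, -0.11],
    [2, 3, 0, 0, 0, -0.22],
    [3.3, 5, 0, 0, 0, -0.33],
    [4.6, 7.1, 0, 0, 0, -0.44],
    [5.9, 9.2, 0, 0, 0, -0.55],
    [7.2, 11.2, 0, 0, 0, -0.66],
    [8.5, 13.2, 0, 0, 0, -0.77],
    [9.8, 15.2, 0, 0, 0, -0.88],
    [11, 17, 0, 0, 0, -0.99],
    [12, 18.5, 0, 0, 0, -1.1]
  ]
}}

```text
clock: 49.75
eef_pos: [502.9, -43.4, 192.3]
eef_rot: [-3.141, 0.0, 1.244]
wrist_force: [-0.2, 1.4, 0.2]
finger_gap: 0.5
```

```bash
python3 after.py 354.9 124.4 193.2 0.139 12 18.5 0 -1.1 j 0 -121 160 1.5708 j 0 -123 114 1.5708
```

```text
cmd [499.37 -42.19 193.2    1.24]
now 49.75 [502.9 -43.4 192.3] [-3.141  0.     1.244] F [-0.2  1.4  0.2] 0.5
[530.529 -78.038 160.      1.71 ] [-2.37, 4.11, 3.32, 0.0, 0.0, -0.4705]
[530.805 -80.019 114.      1.71 ] [-0.2, -0.0, 4.6, 0.0, 0.0, -0.0]
```

Call:
{"op": "servo_tool", "data": {
  "series": [
    [-0.6, 1, 0.8, 0, 0, -0.1],
    [-1.3, 2.2, 1.6, 0, 0, -0.2],
    [-1.9, 3.3, 2.4, 0, 0, -0.3],
    [-2.3, 4, 3, 0, 0, -0.4],
    [-2.37, 4.11, 3.3, 0, 0, -0.47],
    [-2.37, 4.11, 3.3, 0, 0, -0.4705],
    [-2.37, 4.11, 3.3, 0, 0, -0.4705],
    [-2.37, 4.11, 3.3, 0, 0, -0.4705],
    [-2.37, 4.11, 3.3, 0, 0, -0.4705],
    [-2.37, 4.11, 3.3, 0, 0, -0.4705]
  ]
}}

```text
clock: 50.58
eef_pos: [532.8, -77.6, 160.1]
eef_rot: [3.141, 0.0, 1.709]
wrist_force: [0.3, 0.6, 0.3]
finger_gap: 0.5
```

```bash
python3 go.py j 0 -123 114 1.5708;python3 - <<'E'
from h import *
c=camera("scene");crop(c,170,120,320,245,5,"s22.png")
E
```

```text
clk 50.58 [532.8 -77.6 160.1] [3.141 0.    1.709] F [0.3 0.6 0.3] gap 0.5
[np.float64(530.8), np.float64(-80.0), 114.0, 1.71] [np.float64(-0.21), np.float64(-0.23), np.float64(4.61), 0, 0, np.float64(-0.0007)]
```

View pics/s22.png

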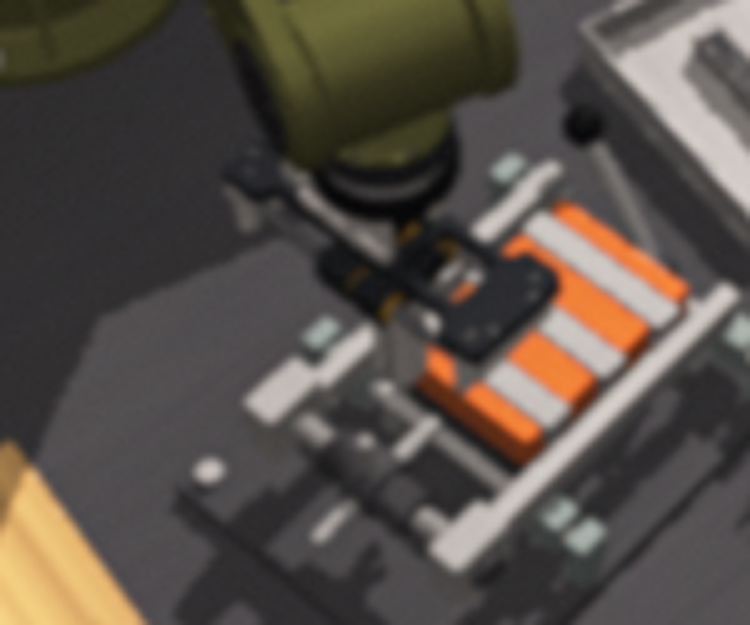

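Call:
{"op": "servo_tool", "data": {
  "series": [
    [-0.1, -0.1, 0.6, 0, 0, 0],
    [-0.21, -0.23, 1.6, 0, 0, 0],
    [-0.21, -0.23, 2.8, 0, 0, 0],
    [-0.21, -0.23, 3.8, 0, 0, 0],
    [-0.21, -0.23, 4.4, 0, 0, 0],
    [-0.21, -0.23, 4.6, 0, 0, 0],
    [-0.21, -0.23, 4.6, 0, 0, 0],
    [-0.21, -0.23, 4.6, 0, 0, 0],
    [-0.21, -0.23, 4.6, 0, 0, 0],
    [-0.21, -0.23, 4.6, 0, 0, 0]
  ]
}}

```text
clock: 51.47
eef_pos: [530.9, -80.2, 114.2]
eef_rot: [3.141, 0.0, 1.71]
wrist_force: [-0.2, 1.2, 0.2]
finger_gap: 0.8
```

```bash
python3 go.py j 0 -123 114 1.5708
```

```text
clk 51.47 [530.9 -80.2 114.2] [3.141 0.    1.71 ] F [-0.2  1.2  0.2] gap 0.8
[np.float64(530.8), np.float64(-80.0), 114.0, 1.71] [np.float64(0.02), np.float64(-0.01), np.float64(0.02), 0, 0, np.float64(0.0002)]
```

Stroke 1.

Call:
{"op": "servo_tool", "data": {
  "series": [
    [-0.6, 0, 0, 0, 0, 0],
    [-1.3, 0, 0, 0, 0, 0],
    [-2.05, 0, 0, 0, 0, 0],
    [-2.75, 0, 0.2, 0, 0, 0],
    [-3.4, 0, 0.45, 0, 0, 0],
    [-3.98, 0, 0.82, 0, 0, 0],
    [-4.5, 0, 1.3, 0, 0, 0],
    [-4.9, 0, 1.85, 0, 0, 0],
    [-5.23, 0, 2.48, 0, 0, 0],
    [-5.44, 0, 3.15, 0, 0, 0]
  ]
}}

```text
clock: 52.3
eef_pos: [538.4, -134.7, 82.2]
eef_rot: [3.141, -0.0, 1.709]
wrist_force: [-1.0, 4.5, 5.7]
finger_gap: 0.6
```

```bash
python3 go.py;python3 - <<'E'
from h import *
c=camera("scene");crop(c,170,120,320,245,5,"s23.png")
E
```

```text
clk 52.3 [ 538.4 -134.7   82.2] [ 3.141 -0.     1.709] F [-1.   4.5  5.7] gap 0.6
```

View pics/s23.png

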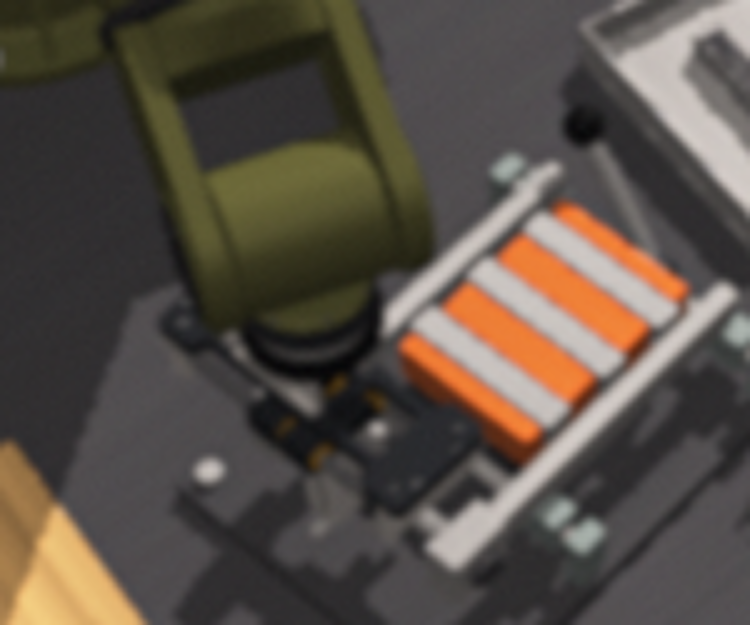

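Call:
{"op": "servo_tool", "data": {
  "series": [
    [-0.08, 0, 0.45, 0, 0, 0],
    [-0.08, 0, 0.45, 0, 0, 0],
    [0, 0, -1.5, 0, 0, 0],
    [0, 0, -4.2, 0, 0, 0],
    [0, 0, -5.8, 0, 0, 0],
    [1.5, 0, -5.9, 0, 0, 0],
    [4, 0, -5.9, 0, 0, 0],
    [5.44, 0, -5.5, 0, 0, 0],
    [5.44, 0, -4.2, 0, 0, 0],
    [5.44, 0, -3.15, 0, 0, 0]
  ]
}}

```text
clock: 53.18
eef_pos: [530.3, -78.9, 112.4]
eef_rot: [-3.141, -0.0, 1.711]
wrist_force: [0.9, -0.5, 0.4]
finger_gap: 0.5
```

Call:
{"op": "servo_tool", "data": {
  "series": [
    [-0.3, 0, 0, 0, 0, 0],
    [-1.2, 0, 0, 0, 0, 0],
    [-2.05, 0, 0, 0, 0, 0],
    [-2.75, 0, 0.2, 0, 0, 0],
    [-3.4, 0, 0.45, 0, 0, 0],
    [-3.98, 0, 0.82, 0, 0, 0],
    [-4.5, 0, 1.3, 0, 0, 0],
    [-4.9, 0, 1.85, 0, 0, 0],
    [-5.23, 0, 2.48, 0, 0, 0],
    [-5.44, 0, 3.15, 0, 0, 0]
  ]
}}

```text
clock: 54.02
eef_pos: [538.5, -135.1, 82.7]
eef_rot: [3.141, -0.0, 1.709]
wrist_force: [-2.3, 5.8, 5.1]
finger_gap: 0.3
```

```bash
python3 go.py;python3 - <<'E'
from h import *
c=camera("scene");crop(c,170,120,320,245,5,"s24.png")
E
```

```text
clk 54.02 [ 538.5 -135.1   82.7] [ 3.141 -0.     1.709] F [-2.3  5.8  5.1] gap 0.3
```

View pics/s24.png

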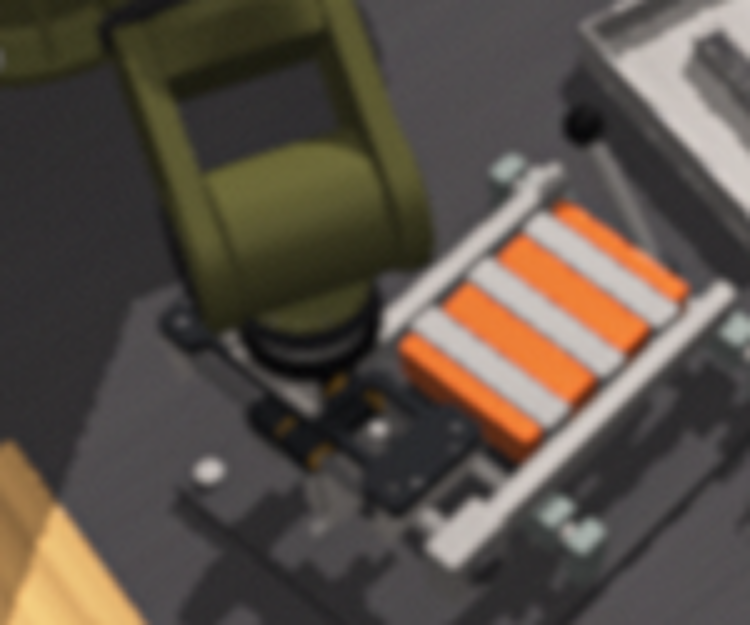

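Call:
{"op": "servo_tool", "data": {
  "series": [
    [-0.08, 0, 0.45, 0, 0, 0],
    [-0.08, 0, 0.45, 0, 0, 0],
    [0, 0, -1.5, 0, 0, 0],
    [0, 0, -4.2, 0, 0, 0],
    [0, 0, -5.8, 0, 0, 0],
    [1.5, 0, -5.9, 0, 0, 0],
    [4, 0, -5.9, 0, 0, 0],
    [5.44, 0, -5.5, 0, 0, 0],
    [5.44, 0, -4.2, 0, 0, 0],
    [5.44, 0, -3.15, 0, 0, 0]
  ]
}}

```text
clock: 54.9
eef_pos: [530.4, -79.1, 112.6]
eef_rot: [-3.141, -0.0, 1.711]
wrist_force: [0.3, -0.6, 0.5]
finger_gap: 0.6
```

Call:
{"op": "servo_tool", "data": {
  "series": [
    [-0.3, 0, 0, 0, 0, 0],
    [-1.2, 0, 0, 0, 0, 0],
    [-2.05, 0, 0, 0, 0, 0],
    [-2.75, 0, 0.2, 0, 0, 0],
    [-3.4, 0, 0.45, 0, 0, 0],
    [-3.98, 0, 0.82, 0, 0, 0],
    [-4.5, 0, 1.3, 0, 0, 0],
    [-4.9, 0, 1.85, 0, 0, 0],
    [-5.23, 0, 2.48, 0, 0, 0],
    [-5.44, 0, 3.15, 0, 0, 0]
  ]
}}

```text
clock: 55.73
eef_pos: [538.5, -135.1, 82.7]
eef_rot: [3.141, -0.0, 1.709]
wrist_force: [-2.3, 4.0, 6.2]
finger_gap: 0.2
```

Call:
{"op": "servo_tool", "data": {
  "series": [
    [-0.08, 0, 0.45, 0, 0, 0],
    [-0.08, 0, 0.45, 0, 0, 0],
    [0, 0, -1.5, 0, 0, 0],
    [0, 0, -4.2, 0, 0, 0],
    [0, 0, -5.8, 0, 0, 0],
    [1.5, 0, -5.9, 0, 0, 0],
    [4, 0, -5.9, 0, 0, 0],
    [5.44, 0, -5.5, 0, 0, 0],
    [5.44, 0, -4.2, 0, 0, 0],
    [5.44, 0, -3.15, 0, 0, 0]
  ]
}}

```text
clock: 56.57
eef_pos: [530.3, -79.1, 112.5]
eef_rot: [-3.141, -0.0, 1.711]
wrist_force: [-0.5, -0.1, -0.3]
finger_gap: 0.5
```

```bash
python3 go.py;python3 - <<'E'
from h import *
c=camera("scene");crop(c,170,120,320,245,5,"s25.png")
E
```

```text
clk 56.57 [530.3 -79.1 112.5] [-3.141 -0.     1.711] F [-0.5 -0.1 -0.3] gap 0.5
```

View pics/s25.png

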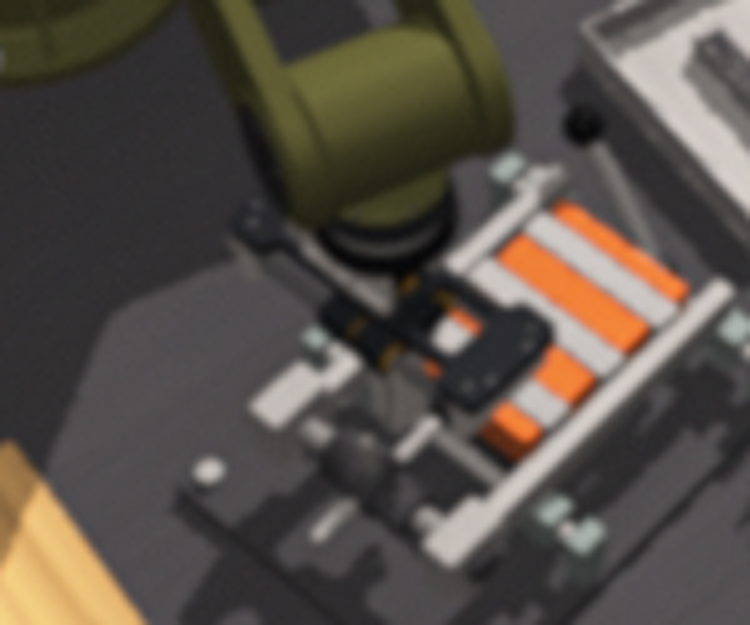

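Call:
{"op": "servo_tool", "data": {
  "series": [
    [-0.3, 0, 0, 0, 0, 0],
    [-1.2, 0, 0, 0, 0, 0],
    [-2.05, 0, 0, 0, 0, 0],
    [-2.75, 0, 0.2, 0, 0, 0],
    [-3.4, 0, 0.45, 0, 0, 0],
    [-3.98, 0, 0.82, 0, 0, 0],
    [-4.5, 0, 1.3, 0, 0, 0],
    [-4.9, 0, 1.85, 0, 0, 0],
    [-5.23, 0, 2.48, 0, 0, 0],
    [-5.44, 0, 3.15, 0, 0, 0]
  ]
}}

```text
clock: 57.45
eef_pos: [538.5, -135.1, 82.8]
eef_rot: [3.141, -0.0, 1.709]
wrist_force: [-2.3, 5.1, 5.0]
finger_gap: 0.5
```

Call:
{"op": "servo_tool", "data": {
  "series": [
    [-0.08, 0, 0.45, 0, 0, 0],
    [-0.08, 0, 0.45, 0, 0, 0],
    [0, 0, -1.5, 0, 0, 0],
    [0, 0, -4.2, 0, 0, 0],
    [0, 0, -5.8, 0, 0, 0],
    [1.5, 0, -5.9, 0, 0, 0],
    [4, 0, -5.9, 0, 0, 0],
    [5.44, 0, -5.5, 0, 0, 0],
    [5.44, 0, -4.2, 0, 0, 0],
    [5.44, 0, -3.15, 0, 0, 0]
  ]
}}

```text
clock: 58.28
eef_pos: [530.4, -79.1, 112.6]
eef_rot: [-3.141, -0.0, 1.711]
wrist_force: [0.2, -0.1, 0.2]
finger_gap: 0.6
```

```bash
python3 go.py j 0 -123 114 1.5708
```

```text
clk 58.28 [530.4 -79.1 112.6] [-3.141 -0.     1.711] F [ 0.2 -0.1  0.2] gap 0.6
[np.float64(530.8), np.float64(-80.0), 114.0, 1.71] [np.float64(-0.1), np.float64(0.03), np.float64(-0.14), 0, 0, np.float64(0.0018)]
```

Call:
{"op": "servo_tool", "data": {
  "series": [
    [-0.3, 0, 0, 0, 0, 0],
    [-0.9, 0, 0, 0, 0, 0],
    [-1.4, 0, 0, 0, 0, 0],
    [-1.8, 0, 0, 0, 0, 0],
    [-2.05, 0, 0, 0, 0, 0],
    [-2.4, 0, 0.1, 0, 0, 0],
    [-2.75, 0, 0.2, 0, 0, 0],
    [-3.1, 0, 0.3, 0, 0, 0],
    [-3.4, 0, 0.45, 0, 0, 0],
    [-3.7, 0, 0.62, 0, 0, 0]
  ]
}}

```text
clock: 59.12
eef_pos: [535.8, -117.0, 107.8]
eef_rot: [3.142, -0.001, 1.709]
wrist_force: [-1.5, 6.4, 0.2]
finger_gap: 0.5
```

Call:
{"op": "servo_tool", "data": {
  "series": [
    [-0.28, 0, 0.2, 0, 0, 0],
    [-0.55, 0, 0.43, 0, 0, 0],
    [-0.8, 0, 0.68, 0, 0, 0],
    [-1.01, 0, 0.95, 0, 0, 0],
    [-1.2, 0, 1.23, 0, 0, 0],
    [-1.38, 0, 1.54, 0, 0, 0],
    [-1.53, 0, 1.86, 0, 0, 0],
    [-1.65, 0, 2.2, 0, 0, 0],
    [-1.74, 0, 2.53, 0, 0, 0],
    [-1.8, 0, 2.9, 0, 0, 0]
  ]
}}

```text
clock: 59.95
eef_pos: [538.5, -135.2, 78.7]
eef_rot: [3.141, 0.001, 1.71]
wrist_force: [-2.2, 1.1, 7.3]
finger_gap: 0.4
```

```bash
python3 go.py;python3 - <<'E'
from h import *
c=camera("scene");crop(c,170,120,320,245,5,"s26.png")
c=camera("top");crop(c,215,185,365,300,5,"t26.png")
E
```

```text
clk 59.95 [ 538.5 -135.2   78.7] [3.141e+00 1.000e-03 1.710e+00] F [-2.2  1.1  7.3] gap 0.4
```

View pics/s26.png

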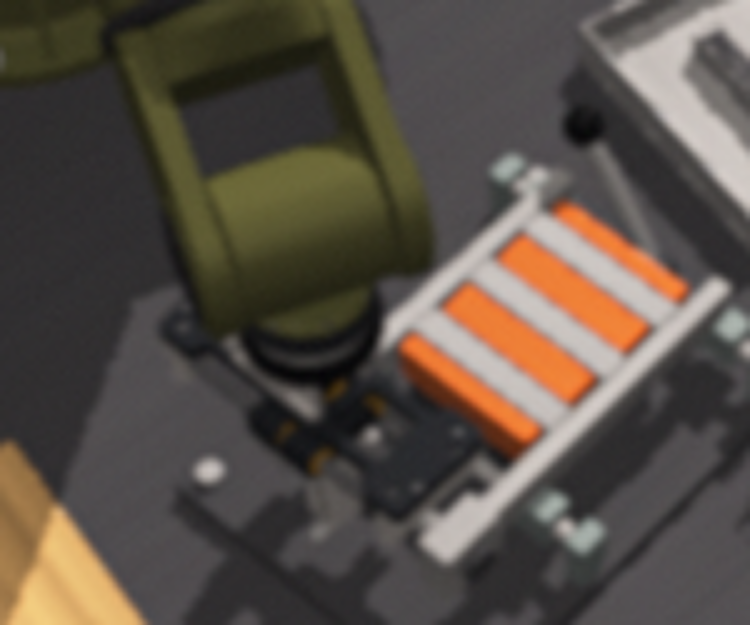

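View pics/t26.png

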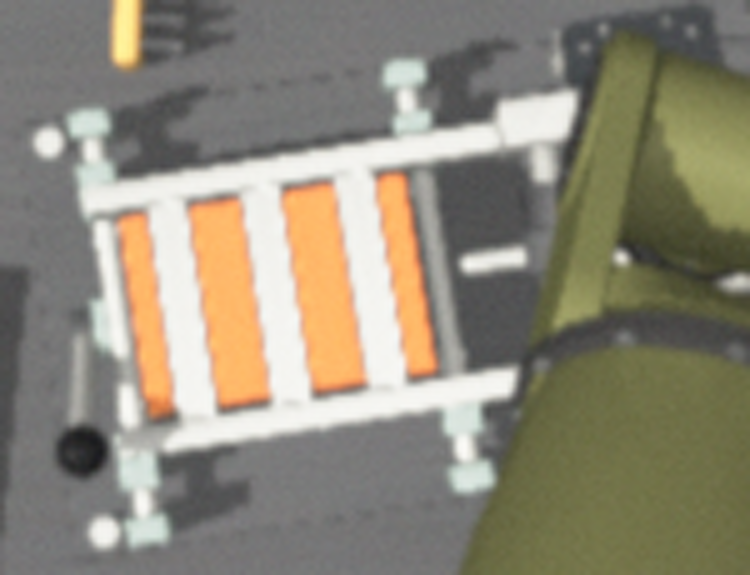

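Call:
{"op": "servo_tool", "data": {
  "series": [
    [0, 0, 0, 0, 0, 0],
    [0, 0, -0.8, 0, 0, 0],
    [0, 0, -2.8, 0, 0, 0],
    [0, 0, -5, 0, 0, 0],
    [0, 0, -6.2, 0, 0, 0],
    [1.5, 0, -6.3, 0, 0, 0],
    [4, 0, -6.3, 0, 0, 0],
    [5.5, 0, -5.9, 0, 0, 0],
    [5.5, 0, -4.6, 0, 0, 0],
    [5.5, 0, -3.52, 0, 0, 0]
  ]
}}

```text
clock: 60.88
eef_pos: [530.3, -78.8, 112.9]
eef_rot: [-3.142, -0.0, 1.711]
wrist_force: [0.9, 0.1, -0.1]
finger_gap: 0.7
```

Call:
{"op": "servo_tool", "data": {
  "series": [
    [-0.2, 0, 0, 0, 0, 0],
    [-0.5, 0, 0, 0, 0, 0],
    [-0.8, 0, 0, 0, 0, 0],
    [-1, 0, 0, 0, 0, 0],
    [-1.2, 0, 0, 0, 0, 0],
    [-1.4, 0, 0, 0, 0, 0],
    [-1.6, 0, 0, 0, 0, 0],
    [-1.8, 0, 0, 0, 0, 0],
    [-2, 0, 0, 0, 0, 0],
    [-2, 0, 0, 0, 0, 0]
  ]
}}

```text
clock: 61.72
eef_pos: [533.6, -99.5, 113.9]
eef_rot: [3.141, -0.002, 1.709]
wrist_force: [1.4, 6.8, 0.6]
finger_gap: 0.3
```

Call:
{"op": "servo_tool", "data": {
  "series": [
    [-0.1, 0, 0.01, 0, 0, 0],
    [-0.2, 0, 0.02, 0, 0, 0],
    [-0.3, 0, 0.03, 0, 0, 0],
    [-0.4, 0, 0.05, 0, 0, 0],
    [-0.5, 0, 0.08, 0, 0, 0],
    [-0.6, 0, 0.12, 0, 0, 0],
    [-0.7, 0, 0.17, 0, 0, 0],
    [-0.8, 0, 0.2, 0, 0, 0],
    [-0.8, 0, 0.2, 0, 0, 0],
    [-0.8, 0, 0.2, 0, 0, 0]
  ]
}}

```text
clock: 62.55
eef_pos: [534.4, -102.7, 113.1]
eef_rot: [3.141, -0.009, 1.711]
wrist_force: [-9.1, 42.2, 20.8]
finger_gap: 0.4
```

```bash
python3 go.py
```

```text
clk 62.55 [ 534.4 -102.7  113.1] [ 3.141 -0.009  1.711] F [-9.1 42.2 20.8] gap 0.4
```

Call:
{"op": "servo_tool", "data": {
  "series": [
    [0.8, 0, -0.2, 0, 0, 0],
    [2, 0, -0.3, 0, 0, 0],
    [2.8, 0, -1, 0, 0, 0],
    [2.8, 0, -3, 0, 0, 0],
    [2.8, 0, -6, 0, 0, 0],
    [2.8, 0, -8, 0, 0, 0],
    [2, -3, -9, 0, 0, 0],
    [1, -7, -9, 0, 0, 0],
    [-1, -11, -9, 0, 0, 0],
    [-4, -14, -9, 0, 0, 0]
  ]
}}

```text
clock: 63.38
eef_pos: [401.6, -163.5, 202.3]
eef_rot: [3.141, 0.001, 1.712]
wrist_force: [-0.3, -1.0, -0.6]
finger_gap: 0.4
```

Call:
{"op": "servo_tool", "data": {
  "series": [
    [-3, -1, 0, 0, 0, 0],
    [-6, -2, 0, 0, 0, 0],
    [-10, -3, 0, 0, 0, 0],
    [-14, -3, 0, 0, 0, 0],
    [-18, -3, 0, 0, 0, 0],
    [-21, -3, 0, 0, 0, 0],
    [-22, -3, 0, 0, 0, 0],
    [-22, -3, 0, 0, 0, 0],
    [-22, -3, 0, 0, 0, 0],
    [-22, -3, 0, 0, 0, 0]
  ]
}}

```text
clock: 64.22
eef_pos: [404.6, -384.8, 202.1]
eef_rot: [-3.142, -0.0, 1.711]
wrist_force: [-0.2, 0.6, -0.1]
finger_gap: 0.5
```

```bash
python3 go.py;python3 - <<'E'
from go import *
c=camera("scene");crop(c,195,120,345,245,5,"s27.png")
c2=camera("top");crop(c2,215,185,365,300,5,"t27.png")
for v in (0.1,0.2,0.28,0.35): 
    p=jw(0,-146-52*np.sin(v));q=[[*p,74+52*np.cos(v)]]
    print(v,((proj(c2,q)[0]-[215,185])*5).round(),((proj(c,q)[0]-[195,120])*5).round())
E
```

```text
clk 64.22 [ 404.6 -384.8  202.1] [-3.142 -0.     1.711] F [-0.2  0.6 -0.1] gap 0.5
0.1 [582. 236.] [236. 434.]
0.2 [593. 234.] [230. 440.]
0.28 [601. 233.] [225. 446.]
0.35 [607. 232.] [221. 451.]
```

View pics/s27.png

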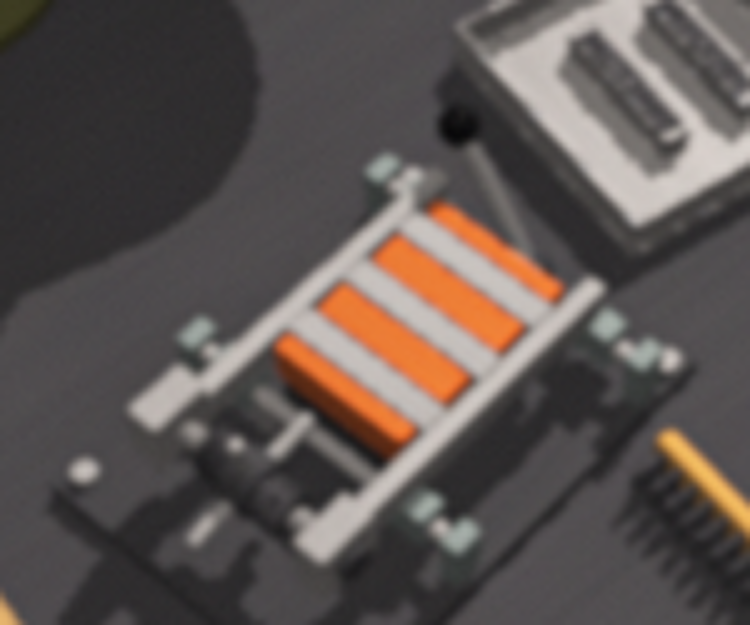

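View pics/t27.png

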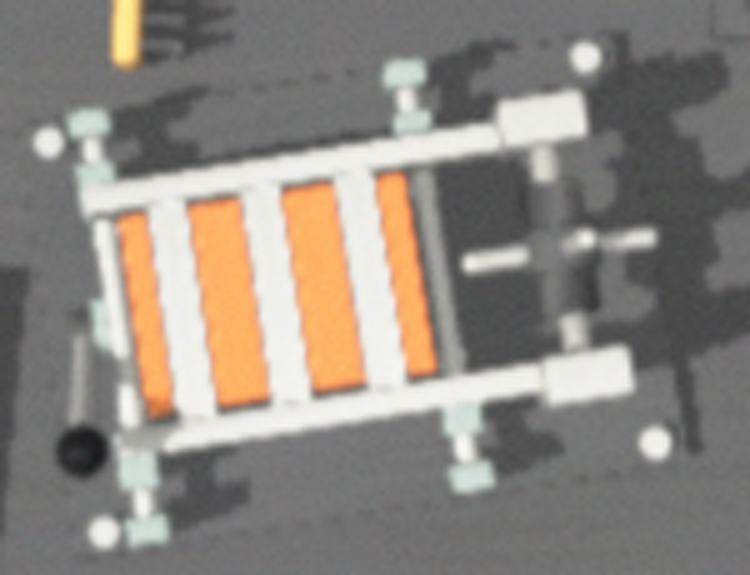

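```bash
python3 - <<'E'
from go import *
c2=camera("top");o=np.load("top0.npy")
im=np.vstack([np.hstack([cv2.resize(x[222:245,300:350,::-1],None,fx=15,fy=15,interpolation=cv2.INTER_CUBIC)]) for x in(o,c2["pixels"])])
cv2.imwrite("pics/z.png",im[:600])
im=np.vstack([cv2.resize(x[222:242,305:340,::-1],None,fx=15,fy=15,interpolation=cv2.INTER_CUBIC) for x in(o,c2["pixels"])])
cv2.imwrite("pics/z.png",im)
E
```

```text
(no output)
```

View pics/z.png

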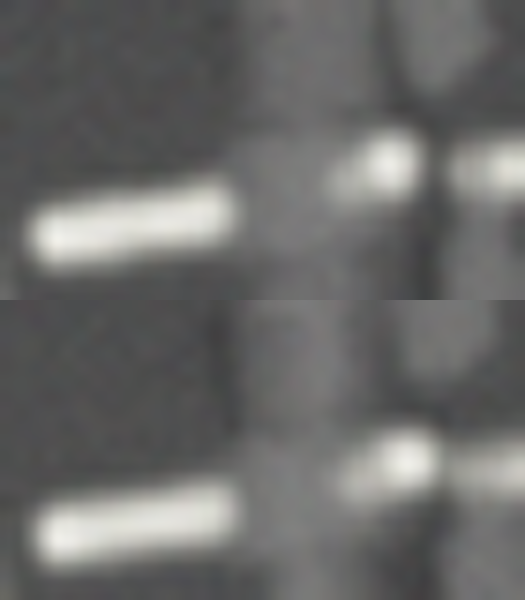

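```bash
python3 go.py j 0 -184 150 1.5708 j 0 -184 82 1.5708
```

```text
clk 64.37 [ 404.7 -385.1  202.3] [3.141e+00 1.000e-03 1.711e+00] F [ 0.9 -0.5 -0.7] gap 0.5
[np.float64(539.2), np.float64(-140.4), 150.0, 1.71] [np.float64(22.35), np.float64(16.73), np.float64(5.23), 0, 0, np.float64(0.0013)]
[np.float64(539.2), np.float64(-140.4), 82.0, 1.71] [np.float64(0.0), np.float64(0.0), np.float64(6.8), 0, 0, -0.0]
```

Call:
{"op": "servo_tool", "data": {
  "series": [
    [2, 1.5, 0, 0, 0, 0],
    [5.5, 4.1, 0.5, 0, 0, 0],
    [9, 6.7, 1, 0, 0, 0],
    [12.5, 9.4, 2, 0, 0, 0],
    [16, 12, 3, 0, 0, 0],
    [19, 14.2, 4, 0, 0, 0],
    [21.4, 16, 5, 0, 0, 0],
    [22.35, 16.73, 5.2, 0, 0, 0],
    [22.35, 16.73, 5.2, 0, 0, 0],
    [22.35, 16.73, 5.2, 0, 0, 0]
  ]
}}

```text
clock: 65.2
eef_pos: [539.1, -141.2, 150.1]
eef_rot: [3.142, 0.0, 1.711]
wrist_force: [0.0, 0.9, -0.6]
finger_gap: 0.1
```

Call:
{"op": "servo_tool", "data": {
  "series": [
    [0, 0, 0, 0, 0, 0],
    [0, 0, 1, 0, 0, 0],
    [0, 0, 2.5, 0, 0, 0],
    [0, 0, 4, 0, 0, 0],
    [0, 0, 5.5, 0, 0, 0],
    [0, 0, 6.5, 0, 0, 0],
    [0, 0, 7, 0, 0, 0],
    [0, 0, 7, 0, 0, 0],
    [0, 0, 7, 0, 0, 0],
    [0, 0, 7, 0, 0, 0]
  ]
}}

```text
clock: 66.03
eef_pos: [539.6, -141.9, 80.6]
eef_rot: [3.14, 0.001, 1.709]
wrist_force: [0.6, -0.0, 0.4]
finger_gap: 0.4
```

```bash
python3 go.py j 0 -184 76 1.5708;python3 - <<'E'
from h import *
c=camera("scene");crop(c,195,120,345,245,5,"s28.png")
E
```

```text
clk 66.03 [ 539.6 -141.9   80.6] [3.140e+00 1.000e-03 1.709e+00] F [ 0.6 -0.   0.4] gap 0.4
[np.float64(539.2), np.float64(-140.4), 76.0, 1.71] [np.float64(0.15), np.float64(-0.01), np.float64(0.46), 0, 0, np.float64(-0.0)]
```

View pics/s28.png

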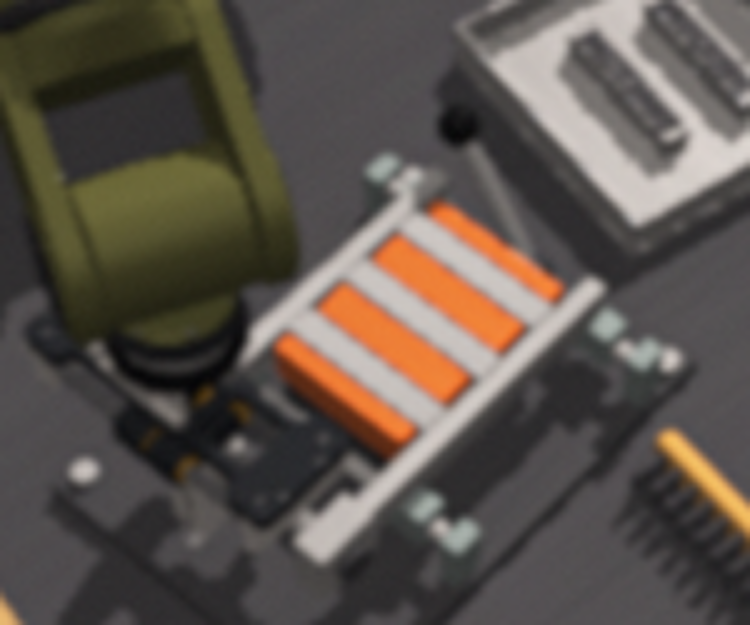

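Call:
{"op": "servo_tool", "data": {
  "series": [
    [0.1, 0, 0.1, 0, 0, 0],
    [0.15, 0, 0.2, 0, 0, 0],
    [0.15, 0, 0.3, 0, 0, 0],
    [0.15, 0, 0.4, 0, 0, 0],
    [0.15, 0, 0.45, 0, 0, 0],
    [0.15, 0, 0.5, 0, 0, 0],
    [0.15, 0, 0.55, 0, 0, 0],
    [0.15, 0, 0.55, 0, 0, 0],
    [0.15, 0, 0.55, 0, 0, 0],
    [0.15, 0, 0.55, 0, 0, 0]
  ]
}}

```text
clock: 66.92
eef_pos: [539.0, -140.1, 74.2]
eef_rot: [-3.142, 0.0, 1.71]
wrist_force: [-0.3, 0.0, -0.7]
finger_gap: 0.5
```

Call:
{"op": "servo_tool", "data": {
  "series": [
    [0, 0, 0.02, 0, 0, 0],
    [0, 0, 0.04, 0, 0, 0],
    [0, 0, 0.06, 0, 0, 0],
    [0, 0, 0.08, 0, 0, 0],
    [0, 0, 0.1, 0, 0, 0],
    [0, 0, 0.12, 0, 0, 0],
    [0, 0, 0.15, 0, 0, 0],
    [0, 0, 0.15, 0, 0, 0],
    [0, 0, 0.15, 0, 0, 0],
    [0, 0, 0.15, 0, 0, 0]
  ]
}}

```text
clock: 67.75
eef_pos: [539.2, -140.1, 73.5]
eef_rot: [3.141, 0.0, 1.71]
wrist_force: [-3.2, 1.2, 8.6]
finger_gap: 0.4
```

Call:
{"op": "servo_tool", "data": {
  "series": [
    [0, 0, 0.02, 0, 0, 0],
    [0, 0, 0.04, 0, 0, 0],
    [0, 0, 0.06, 0, 0, 0],
    [0, 0, 0.08, 0, 0, 0],
    [0, 0, 0.1, 0, 0, 0],
    [0, 0, 0.12, 0, 0, 0],
    [0, 0, 0.15, 0, 0, 0],
    [0, 0, 0.15, 0, 0, 0],
    [0, 0, 0.15, 0, 0, 0],
    [0, 0, 0.15, 0, 0, 0]
  ]
}}

```text
clock: 68.58
eef_pos: [539.3, -140.1, 72.2]
eef_rot: [3.141, 0.0, 1.71]
wrist_force: [-4.0, 1.6, 12.8]
finger_gap: 0.5
```

Call:
{"op": "servo_tool", "data": {
  "series": [
    [0, 0, 0.02, 0, 0, 0],
    [0, 0, 0.04, 0, 0, 0],
    [0, 0, 0.06, 0, 0, 0],
    [0, 0, 0.08, 0, 0, 0],
    [0, 0, 0.1, 0, 0, 0],
    [0, 0, 0.12, 0, 0, 0],
    [0, 0, 0.15, 0, 0, 0],
    [0, 0, 0.15, 0, 0, 0],
    [0, 0, 0.15, 0, 0, 0],
    [0, 0, 0.15, 0, 0, 0]
  ]
}}

```text
clock: 69.42
eef_pos: [539.3, -140.0, 71.0]
eef_rot: [3.141, 0.0, 1.71]
wrist_force: [-4.5, 1.9, 13.0]
finger_gap: 0.6
```

Call:
{"op": "servo_tool", "data": {
  "series": [
    [0, 0, 0.02, 0, 0, 0],
    [0, 0, 0.04, 0, 0, 0],
    [0, 0, 0.06, 0, 0, 0],
    [0, 0, 0.08, 0, 0, 0],
    [0, 0, 0.1, 0, 0, 0],
    [0, 0, 0.12, 0, 0, 0],
    [0, 0, 0.15, 0, 0, 0],
    [0, 0, 0.15, 0, 0, 0],
    [0, 0, 0.15, 0, 0, 0],
    [0, 0, 0.15, 0, 0, 0]
  ]
}}

```text
clock: 70.25
eef_pos: [539.4, -140.0, 70.0]
eef_rot: [3.14, 0.0, 1.71]
wrist_force: [-8.3, 3.5, 20.2]
finger_gap: 0.2
```

Call:
{"op": "servo_tool", "data": {
  "series": [
    [0, 0, 0.02, 0, 0, 0],
    [0, 0, 0.04, 0, 0, 0],
    [0, 0, 0.06, 0, 0, 0],
    [0, 0, 0.08, 0, 0, 0],
    [0, 0, 0.1, 0, 0, 0],
    [0, 0, 0.12, 0, 0, 0],
    [0, 0, 0.15, 0, 0, 0],
    [0, 0, 0.15, 0, 0, 0],
    [0, 0, 0.15, 0, 0, 0],
    [0, 0, 0.15, 0, 0, 0]
  ]
}}

```text
clock: 71.08
eef_pos: [539.8, -140.1, 69.6]
eef_rot: [3.139, 0.001, 1.71]
wrist_force: [-10.9, 4.4, 30.6]
finger_gap: 0.5
```

Call:
{"op": "servo_tool", "data": {
  "series": [
    [0, 0, 0.02, 0, 0, 0],
    [0, 0, 0.04, 0, 0, 0],
    [0, 0, 0.06, 0, 0, 0],
    [0, 0, 0.08, 0, 0, 0],
    [0, 0, 0.1, 0, 0, 0],
    [0, 0, 0.12, 0, 0, 0],
    [0, 0, 0.15, 0, 0, 0],
    [0, 0, 0.15, 0, 0, 0],
    [0, 0, 0.15, 0, 0, 0],
    [0, 0, 0.15, 0, 0, 0]
  ]
}}

```text
clock: 71.92
eef_pos: [540.0, -140.2, 69.1]
eef_rot: [3.139, 0.001, 1.71]
wrist_force: [-15.1, 6.7, 42.5]
finger_gap: 0.4
```

Call:
{"op": "servo_tool", "data": {
  "series": [
    [0, 0, -0.1, 0, 0, 0],
    [0, 0, -0.2, 0, 0, 0],
    [0, 0, -0.3, 0, 0, 0],
    [0, 0, -0.5, 0, 0, 0],
    [0, 0, -0.8, 0, 0, 0],
    [0, 0, -1.2, 0, 0, 0],
    [0, 0, -1.2, 0, 0, 0],
    [0, 0, -1.2, 0, 0, 0],
    [0, 0, -1.2, 0, 0, 0],
    [0, 0, -1.2, 0, 0, 0]
  ]
}}

```text
clock: 72.75
eef_pos: [538.9, -140.0, 77.0]
eef_rot: [-3.141, -0.0, 1.71]
wrist_force: [0.3, 0.6, -0.4]
finger_gap: 0.6
```

Call:
{"op": "servo_tool", "data": {
  "series": [
    [0, 0, 0.1, 0, 0, 0],
    [0, 0, 0.2, 0, 0, 0],
    [0, 0, 0.25, 0, 0, 0],
    [0, 0, 0.3, 0, 0, 0],
    [0, 0, 0.35, 0, 0, 0],
    [0, 0, 0.4, 0, 0, 0],
    [0, 0, 0.4, 0, 0, 0],
    [0, 0, 0.4, 0, 0, 0],
    [0, 0, 0.4, 0, 0, 0],
    [0, 0, 0.4, 0, 0, 0]
  ]
}}

```text
clock: 73.58
eef_pos: [539.1, -140.0, 73.5]
eef_rot: [3.141, 0.0, 1.71]
wrist_force: [-1.1, 1.7, 5.2]
finger_gap: 0.7
```

Call:
{"op": "servo_tool", "data": {
  "series": [
    [0, 0, 0.02, 0, 0, 0],
    [0, 0, 0.04, 0, 0, 0],
    [0, 0, 0.06, 0, 0, 0],
    [0, 0, 0.08, 0, 0, 0],
    [0, 0, 0.1, 0, 0, 0],
    [0, 0, 0.12, 0, 0, 0],
    [0, 0, 0.12, 0, 0, 0],
    [0, 0, 0.12, 0, 0, 0],
    [0, 0, 0.12, 0, 0, 0],
    [0, 0, 0.12, 0, 0, 0]
  ]
}}

```text
clock: 74.42
eef_pos: [539.2, -140.1, 72.8]
eef_rot: [3.141, 0.0, 1.71]
wrist_force: [-4.4, 2.0, 12.2]
finger_gap: 0.6
```

Call:
{"op": "servo_tool", "data": {
  "series": [
    [0, 0, 0.03, 0, 0, 0],
    [0, 0, 0.06, 0, 0, 0],
    [0, 0, 0.09, 0, 0, 0],
    [0, 0, 0.12, 0, 0, 0],
    [0, 0, 0.15, 0, 0, 0],
    [0, 0, 0.18, 0, 0, 0],
    [0, 0, 0.2, 0, 0, 0],
    [0, 0, 0.22, 0, 0, 0],
    [0, 0, 0.24, 0, 0, 0],
    [0, 0, 0.24, 0, 0, 0]
  ]
}}

```text
clock: 75.25
eef_pos: [539.3, -140.0, 70.8]
eef_rot: [3.141, 0.0, 1.71]
wrist_force: [-4.5, 2.2, 14.8]
finger_gap: 0.5
```

Call:
{"op": "servo_tool", "data": {
  "series": [
    [0, 0, 0.02, 0, 0, 0],
    [0, 0, 0.03, 0, 0, 0],
    [0, 0, 0.04, 0, 0, 0],
    [0, 0, 0.05, 0, 0, 0],
    [0, 0, 0.05, 0, 0, 0],
    [0, 0, 0.05, 0, 0, 0],
    [0, 0, 0.04, 0, 0, 0],
    [0, 0, 0.02, 0, 0, 0],
    [0, 0, 0, 0, 0, 0],
    [0, 0, -0.02, 0, 0, 0]
  ]
}}

```text
clock: 76.08
eef_pos: [539.3, -140.0, 70.6]
eef_rot: [3.141, 0.0, 1.71]
wrist_force: [-3.0, 1.9, 9.6]
finger_gap: 0.5
```

Call:
{"op": "servo_tool", "data": {
  "series": [
    [0, 0, -0.01, 0, 0, 0],
    [0, 0, -0.02, 0, 0, 0],
    [0, 0, -0.03, 0, 0, 0],
    [0, 0, -0.04, 0, 0, 0],
    [0, 0, -0.05, 0, 0, 0],
    [0, 0, -0.06, 0, 0, 0],
    [0, 0, -0.07, 0, 0, 0],
    [0, 0, -0.08, 0, 0, 0],
    [0, 0, -0.09, 0, 0, 0],
    [0, 0, -0.1, 0, 0, 0]
  ]
}}

```text
clock: 76.92
eef_pos: [539.1, -140.0, 70.9]
eef_rot: [3.141, 0.0, 1.71]
wrist_force: [-0.4, 1.2, 3.8]
finger_gap: 0.8
```

Call:
{"op": "servo_tool", "data": {
  "series": [
    [0, 0, -0.01, 0, 0, 0],
    [0, 0, -0.02, 0, 0, 0],
    [0, 0, -0.03, 0, 0, 0],
    [0, 0, -0.04, 0, 0, 0],
    [0, 0, -0.05, 0, 0, 0],
    [0, 0, -0.06, 0, 0, 0],
    [0, 0, -0.07, 0, 0, 0],
    [0, 0, -0.08, 0, 0, 0],
    [0, 0, -0.09, 0, 0, 0],
    [0, 0, -0.1, 0, 0, 0]
  ]
}}

```text
clock: 77.75
eef_pos: [539.0, -140.1, 71.8]
eef_rot: [-3.142, 0.0, 1.71]
wrist_force: [0.7, -0.1, 2.6]
finger_gap: 0.2
```

Call:
{"op": "servo_tool", "data": {
  "series": [
    [0, 0, -0.01, 0, 0, 0],
    [0, 0, -0.02, 0, 0, 0],
    [0, 0, -0.03, 0, 0, 0],
    [0, 0, -0.04, 0, 0, 0],
    [0, 0, -0.05, 0, 0, 0],
    [0, 0, -0.06, 0, 0, 0],
    [0, 0, -0.07, 0, 0, 0],
    [0, 0, -0.08, 0, 0, 0],
    [0, 0, -0.09, 0, 0, 0],
    [0, 0, -0.1, 0, 0, 0]
  ]
}}

```text
clock: 78.58
eef_pos: [539.0, -140.1, 72.8]
eef_rot: [-3.141, -0.0, 1.71]
wrist_force: [0.8, -0.7, 1.3]
finger_gap: 0.5
```

Call:
{"op": "servo_tool", "data": {
  "series": [
    [0, 0, -0.02, 0, 0, 0],
    [0, 0, -0.04, 0, 0, 0],
    [0, 0, -0.06, 0, 0, 0],
    [0, 0, -0.08, 0, 0, 0],
    [0, 0, -0.1, 0, 0, 0],
    [0, 0, -0.12, 0, 0, 0],
    [0, 0, -0.14, 0, 0, 0],
    [0, 0, -0.16, 0, 0, 0],
    [0, 0, -0.18, 0, 0, 0],
    [0, 0, -0.2, 0, 0, 0]
  ]
}}

```text
clock: 79.42
eef_pos: [539.0, -140.1, 74.9]
eef_rot: [-3.142, 0.0, 1.71]
wrist_force: [0.9, -0.8, 0.7]
finger_gap: 0.8
```

Call:
{"op": "servo_tool", "data": {
  "series": [
    [0, 0, 0.02, 0, 0, 0],
    [0, 0, 0.04, 0, 0, 0],
    [0, 0, 0.06, 0, 0, 0],
    [0, 0, 0.08, 0, 0, 0],
    [0, 0, 0.1, 0, 0, 0],
    [0, 0, 0.12, 0, 0, 0],
    [0, 0, 0.14, 0, 0, 0],
    [0, 0, 0.14, 0, 0, 0],
    [0, 0, 0.14, 0, 0, 0],
    [0, 0, 0.14, 0, 0, 0]
  ]
}}

```text
clock: 80.25
eef_pos: [539.0, -140.1, 73.5]
eef_rot: [3.142, -0.0, 1.71]
wrist_force: [-0.4, 0.3, -0.8]
finger_gap: 0.5
```

Call:
{"op": "servo_tool", "data": {
  "series": [
    [0, 0, 0.01, 0, 0, 0],
    [0, 0, 0.02, 0, 0, 0],
    [0, 0, 0.03, 0, 0, 0],
    [0, 0, 0.04, 0, 0, 0],
    [0, 0, 0.05, 0, 0, 0],
    [0, 0, 0.06, 0, 0, 0],
    [0, 0, 0.07, 0, 0, 0],
    [0, 0, 0.07, 0, 0, 0],
    [0, 0, 0.07, 0, 0, 0],
    [0, 0, 0.07, 0, 0, 0]
  ]
}}

```text
clock: 81.08
eef_pos: [539.1, -140.1, 73.0]
eef_rot: [3.141, 0.0, 1.71]
wrist_force: [-2.0, 1.2, 5.3]
finger_gap: 0.4
```

Call:
{"op": "servo_tool", "data": {
  "series": [
    [0, 0, -0.05, 0, 0, 0],
    [0, 0, -0.1, 0, 0, 0],
    [0, 0, -0.2, 0, 0, 0],
    [0, 0, -0.5, 0, 0, 0],
    [0, 0, -2, 0, 0, 0],
    [0, 0, -5, 0, 0, 0],
    [0, 0, -8, 0, 0, 0],
    [-2, -1.5, -11, 0, 0, 0],
    [-5, -4, -12, 0, 0, 0],
    [-8, -7, -12, 0, 0, 0]
  ]
}}

```text
clock: 81.92
eef_pos: [481.9, -229.3, 195.9]
eef_rot: [3.138, 0.003, 1.712]
wrist_force: [0.6, -0.5, -1.7]
finger_gap: 0.6
```

Call:
{"op": "servo_tool", "data": {
  "series": [
    [-3, -2.5, 0, 0, 0, 0],
    [-6, -5, 0, 0, 0, 0],
    [-9, -7, 0, 0, 0, 0],
    [-12, -8, 0, 0, 0, 0],
    [-15, -9, 0, 0, 0, 0],
    [-17, -9, 0, 0, 0, 0],
    [-17, -9, 0, 0, 0, 0],
    [-17, -9, 0, 0, 0, 0],
    [-17, -9, 0, 0, 0, 0],
    [-17, -9, 0, 0, 0, 0]
  ]
}}

```text
clock: 82.75
eef_pos: [415.9, -408.3, 192.9]
eef_rot: [3.142, -0.0, 1.711]
wrist_force: [-0.0, 0.2, -0.5]
finger_gap: 0.2
```

```bash
python3 go.py;python3 - <<'E'
from go import *
c=camera("scene");cv2.imwrite("pics/sf.png",c["pixels"][:,:,::-1]);crop(c,195,120,345,245,5,"s30.png")
c2=camera("top");crop(c2,215,185,365,300,5,"t30.png")
E
```

```text
clk 82.75 [ 415.9 -408.3  192.9] [ 3.142 -0.     1.711] F [-0.   0.2 -0.5] gap 0.2
```

View pics/s30.png

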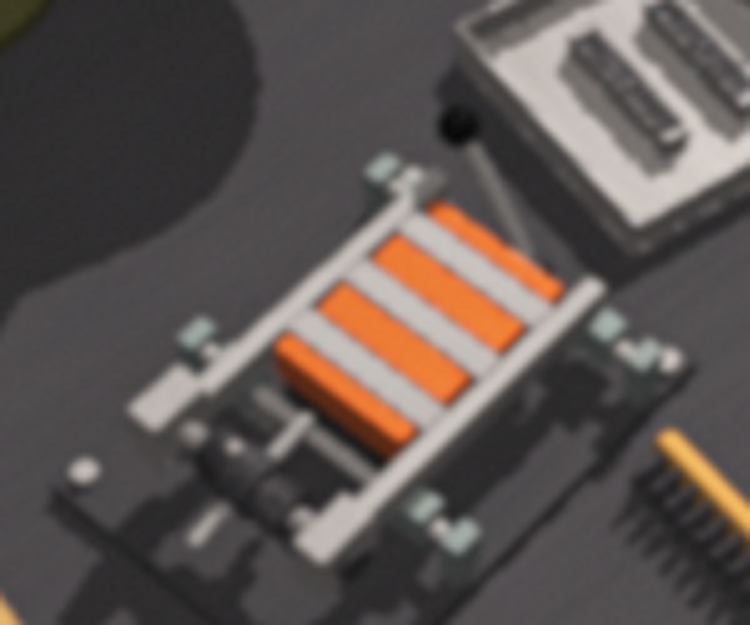

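View pics/t30.png

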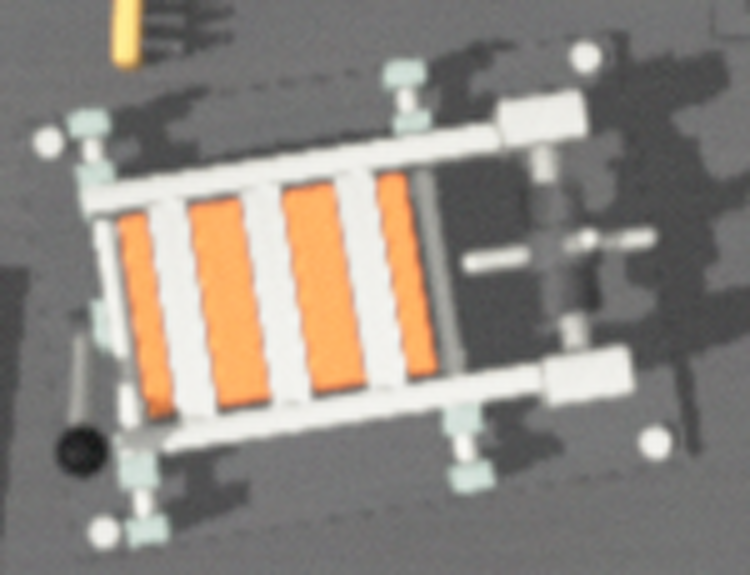

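View pics/sf.png

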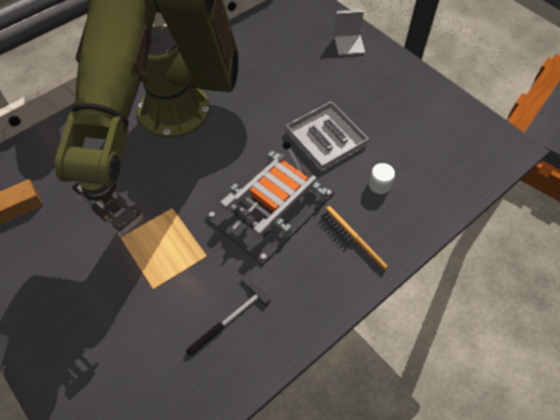

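```bash
python3 -c "
from cell import *
print(sign_off())"
```

```text
the job is handed in; nothing more can be done
None
```

The changeover is done and handed in at about 83 s. The one thing short of ideal is that the turnbuckle eased back slightly from its stop.

- **Finished bars:** only two were present, in grooves 1 and 2. I threw the lever to its stop and put both bars in the steel tray.
- **Blanks:** all three were on the board. Each now lies in its own groove, and I brought the lever back to its start stop (about 24 N at the end). The last pictures show the blanks flush, with the knob back where it began.
- **Turnbuckle:** I turned it in with five full strokes and a short sixth. It reached its firm resistance at about 42 N, and again at about 42 N when I pressed another tommy bar.
- **Spring-back:** each time I let go, it eased back about 0.1 rad, roughly 0.1 mm per jaw. I think this is because the jaws squeeze the 110 mm bars to 109.6 mm. A slow release reduced it a little. By my last probe it rests near 9.6 rad instead of 9.7, give or take a few hundredths. The last pictures show the jaws against the bar ends, but they cannot resolve a gap that small.
- **Camera disagreement:** the two cameras disagreed by 3–5 mm on positions. I used values between them and corrected with contact. The blanks went in without the bars catching.
- **Left alone:** I never went near the brush, hammer or tin, and they look unmoved in the last picture.

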